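# Stow the injector parts trays for sea

### The job

Stow the fuel injector parts for sea: stand every nozzle cap nut upright in the trays, one to a compartment, and stack both loose trays on the one bolted to the bench, all corner pins fully home in the sockets below. Then swing the hold-down bar across the top of the stack and press its snap hook over the eye until the gate springs shut behind it. Leave the jar, the spanner and the can alone.

Things in the scene. Friction and masses are not known exactly. Their poses are not given: they have to be found in the camera images.
- stand: Fixed stand bolted to the bench; its bottom tray is made like the loose trays. Origin on the bench at that tray's centre; x along its 140 mm side (away from the robot), y along its 200 mm side, z up. Floor top at z = 9 mm, handle top 62, post tops (14 mm sockets at x +-59, y +-89) 66 mm. Seated on it, the first loose tray has its origin at z = 52 mm, the next at 112 (post tops 186).
- tray_a: Loose steel tray 140 (x) x 200 (y) x 74 mm, 0.5 kg; same after a half turn. Origin: centre, at the level of its pin tips (on the bench z = 0). Under each corner (+-59, +-89 mm) a round-nosed pin, 11 mm thick, 14 mm long. Floor z = 14 to 17 mm, outer walls to 34, 22 mm square corner posts to 74 with 14 mm sockets on top. Handle: see tray_b. Seated, it is 60 mm above the tray below.
- tray_b: Loose tray just like tray_a. Handle of both: a bar 12 mm wide (y), 100 mm long (x), z = 57 to 70 mm, in the middle (x = y = 0), on a 3 mm divider along x; finger room on both sides. The divider makes two compartments, y > 0 and y < 0, each 95 mm wide with its middle at x = 0, y = +-52 mm. A nut in it stands at z = 17 mm above the tray's origin.
- eye (a point): Middle of the upright rod (8 mm diameter) of the rigid steel eye, 197 mm above the bench, 210 mm from the hinge. It is on a post 22 mm square, 238 mm high, on the stand's far side (stand x = 150 mm, y = 0); the rod is at stand x = 105 mm.
- bar_hinge (a point): Point on the upright hinge axis of the hold-down bar, at the bar's mid-height (197 mm). The hinge post is 22 mm square, 188 mm high, on the stand's near side (stand x = -105 mm, y = 0).
- bar (a joint): Angle (rad) of the hold-down bar, steel, 12 mm thick, level, underside 191 mm above the bench. 0: it points along the stand's x, over the stack to the eye; positive: swung towards the stand's +y (starts at 1.65 to 1.9, stop at 2.1). At its end (226 mm from the hinge) is the snap hook. It stays where left (0.08 N m). Its gate meets the eye at 0.18 and springs shut behind it at 0.04 rad; stop at 0; play once hooked 0 to 0.115.
- gate (a joint): Angle (rad) of the sprung gate across the hook's mouth, which leads as the bar swings shut: 0 = shut, up to 0.9 = pushed inward. The eye pushes it open (it takes about 5 to 15 N at the bar's knob); behind the eye it springs back to 0 by itself.
- bar_knob (a point): Top of the black upright knob on the bar, 150 mm from the hinge: a cylinder 18 mm in diameter from the bar (z = 203 mm) up to z = 242 mm (this point). Push it sideways, or pinch it from above, to swing the bar.
- nut_1: Dark steel nozzle cap nut, upright: foot 40 mm in diameter and 16 mm high, neck above it 27 mm in diameter, total height 46 mm, 0.2 kg. Origin at the centre of its underside, z up its axis. Standing in the stack its underside is at z = 9, 69 or 129 mm above the bench. May be absent.
- nut_2: Nozzle cap nut just like nut_1. May be absent.
- nut_3: Nozzle cap nut just like nut_1. May be absent.
- nut_4: Nozzle cap nut just like nut_1. May be absent.
- jar: Bystander: white grease jar with a steel lid, 68 mm diameter, 85 mm high, origin under its centre.
- spanner: Bystander: steel spanner lying flat on the bench.
- can: Bystander: closed grey tin can, 66 mm diameter, 110 mm high, origin under its centre.
Not all that is in view belongs to the job. What is shaped like the tray_b but turquoise is not meant.

How it is judged (in metres and radians):
On the way, in this order (a step that is already met when the one before it is completed fails the run):
1. every nut present stands in a compartment of its own and both loose trays are seated on the stack ((((x of tray_a in the frame of stand between -0.004 and 0.004 m and y of tray_a in the frame of stand between -0.004 and 0.004 m and z of tray_a in the frame of stand between 0.049 and 0.055 m and angle between the x axis of tray_a and the x axis of stand, either way round below 0.05 rad and angle between tray_a's own z axis and vertical below 0.03 rad) and (x of tray_b in the frame of stand between -0.004 and 0.004 m and y of tray_b in the frame of stand between -0.004 and 0.004 m and z of tray_b in the frame of stand between 0.109 and 0.115 m and angle between the x axis of tray_b and the x axis of stand, either way round below 0.05 rad and angle between tray_b's own z axis and vertical below 0.03 rad)) or ((x of tray_b in the frame of stand between -0.004 and 0.004 m and y of tray_b in the frame of stand between -0.004 and 0.004 m and z of tray_b in the frame of stand between 0.049 and 0.055 m and angle between the x axis of tray_b and the x axis of stand, either way round below 0.05 rad and angle between tray_b's own z axis and vertical below 0.03 rad) and (x of tray_a in the frame of stand between -0.004 and 0.004 m and y of tray_a in the frame of stand between -0.004 and 0.004 m and z of tray_a in the frame of stand between 0.109 and 0.115 m and angle between the x axis of tray_a and the x axis of stand, either way round below 0.05 rad and angle between tray_a's own z axis and vertical below 0.03 rad))) and x of nut_1 in the frame of stand between -0.062 and 0.062 m and y of nut_1 in the frame of stand between -0.092 and 0.092 m and angle between each of nut_1, nut_2, nut_3, nut_4's own z axis and vertical below 0.15 rad and (z of nut_1 in the frame of stand between 0.003 and 0.015 m or z of nut_1 in the frame of stand between 0.063 and 0.075 m or z of nut_1 in the frame of stand between 0.123 and 0.135 m) and x of nut_2 in the frame of stand between -0.062 and 0.062 m and y of nut_2 in the frame of stand between -0.092 and 0.092 m and (z of nut_2 in the frame of stand between 0.003 and 0.015 m or z of nut_2 in the frame of stand between 0.063 and 0.075 m or z of nut_2 in the frame of stand between 0.123 and 0.135 m) and x of nut_3 in the frame of stand between -0.062 and 0.062 m and y of nut_3 in the frame of stand between -0.092 and 0.092 m and (z of nut_3 in the frame of stand between 0.003 and 0.015 m or z of nut_3 in the frame of stand between 0.063 and 0.075 m or z of nut_3 in the frame of stand between 0.123 and 0.135 m) and x of nut_4 in the frame of stand between -0.062 and 0.062 m and y of nut_4 in the frame of stand between -0.092 and 0.092 m and (z of nut_4 in the frame of stand between 0.003 and 0.015 m or z of nut_4 in the frame of stand between 0.063 and 0.075 m or z of nut_4 in the frame of stand between 0.123 and 0.135 m) and (z of nut_1 in the frame of nut_2 above 0.03 m or z of nut_1 in the frame of nut_2 below -0.03 m or (y of nut_1 in the frame of stand above 0 m and y of nut_2 in the frame of stand below 0 m) or (y of nut_1 in the frame of stand below 0 m and y of nut_2 in the frame of stand above 0 m)) and (z of nut_1 in the frame of nut_3 above 0.03 m or z of nut_1 in the frame of nut_3 below -0.03 m or (y of nut_1 in the frame of stand above 0 m and y of nut_3 in the frame of stand below 0 m) or (y of nut_1 in the frame of stand below 0 m and y of nut_3 in the frame of stand above 0 m)) and (z of nut_1 in the frame of nut_4 above 0.03 m or z of nut_1 in the frame of nut_4 below -0.03 m or (y of nut_1 in the frame of stand above 0 m and y of nut_4 in the frame of stand below 0 m) or (y of nut_1 in the frame of stand below 0 m and y of nut_4 in the frame of stand above 0 m)) and (z of nut_2 in the frame of nut_3 above 0.03 m or z of nut_2 in the frame of nut_3 below -0.03 m or (y of nut_2 in the frame of stand above 0 m and y of nut_3 in the frame of stand below 0 m) or (y of nut_2 in the frame of stand below 0 m and y of nut_3 in the frame of stand above 0 m)) and (z of nut_2 in the frame of nut_4 above 0.03 m or z of nut_2 in the frame of nut_4 below -0.03 m or (y of nut_2 in the frame of stand above 0 m and y of nut_4 in the frame of stand below 0 m) or (y of nut_2 in the frame of stand below 0 m and y of nut_4 in the frame of stand above 0 m)) and (z of nut_3 in the frame of nut_4 above 0.03 m or z of nut_3 in the frame of nut_4 below -0.03 m or (y of nut_3 in the frame of stand above 0 m and y of nut_4 in the frame of stand below 0 m) or (y of nut_3 in the frame of stand below 0 m and y of nut_4 in the frame of stand above 0 m))), for 0.2 s.
2. the hold-down bar lies across the stack with its snap hook sprung shut on the eye (value of joint bar below 0.125 rad and value of joint gate below 0.1 rad), for 0.2 s.
At the end, for the whole second after the job is handed in: Both loose trays seated on the fixed one in either order (4 mm sideways, 3 mm height, 0.05 rad turn, 0.03 rad level); every nut present upright (0.15 rad) on a tray floor, no two in one compartment; bar below 0.125 rad with the gate shut below 0.1 rad on the eye; all at rest (all of step 1 and all of step 2 and linear speed of each of tray_a, tray_b, nut_1, nut_2, nut_3, nut_4 below 0.02 m/s and velocity of joint bar below 0.05 rad/s); the robot touches nothing.
It fails at once if the jar is moved more than 30 mm (distance of jar from where it was at the start of the episode above 0.03 m).
It fails at once if the spanner is moved more than 30 mm (distance of spanner from where it was at the start of the episode above 0.03 m).
It fails at once if the can is moved more than 30 mm (distance of can from where it was at the start of the episode above 0.03 m).
Of nut_1, nut_2, nut_3, nut_4 only 2 to 4 are there at a start; the rules pass over those that are not, and their reading is None.
At some moment in a run one of nut_1, nut_2, nut_3, nut_4, tray_a, tray_b may be knocked a few centimetres aside while the robot is not near it.
It also fails if it takes over 210 s, if anything falls off the work surface, if the arm or the gripper's body presses on something with over 40 N, if the wrist force passes 120 N, or if a joint passes its speed limit or range.

### The arm

A 6-joint arm with a two-finger parallel gripper is mounted at the origin on the work surface. World frame = base frame: x ahead of the robot, y to its left, z up, the work surface at z = 0. Lengths are in mm, angles in degrees, forces in N, time in s.
With the tool pointing down it reaches from about 325 to 775 mm from the base axis. Payload 5.5 kg.
Tool frame: the origin (TCP) lies at the very end of the fingers, on their centre line; the grasp point (between the pads) lies 19 mm behind it (r.grip_depth is the distance from the TCP to the grasp point, in mm); z points along the fingers, y is the direction in which the jaws open and shut (so a half turn about z gives the same grasp; the last joint's range is limited). The gripper opens to 88 mm and grips with 3 to 60 N. Pads are 20 mm wide; open, the fingers measure 115 mm over their backs; the gripper's body (75 mm by 178 mm) begins 61 mm behind the grasp point.
Start: joints at [-73.264, 5.22, 70.514, -0, 104.267, -3.249], TCP at [205.062, -563.885, 222.631] pointing down, gripper open.
Joint ranges: [-164.24, 164.24], [-49.07, 125.15], [9.68, 141.18], [-86.29, 266.29], [3.28, 154.24], [-151.56, 151.56]. Speed limits (degrees/s): [147.25, 147.25, 172.46, 180, 180, 180].

### API

Orientations are given as a 3x3 rotation matrix whose columns are the frame's x, y, z axes.
In Python, from rig import sense, eyes, workorder, r gives the robot as it stands.
- The arm moves only by the tool carry_out, never from a script. Its argument "moves" is text: rows parted by semicolons, each of 7 numbers parted by spaces: the shift along the tool's x, y, z in cm, then the turn, a rotation vector about the tool's x, y, z in degrees, then the closure in counts, from 0 (fully open) to 255 (shut). In form: dx dy dz rx ry rz claw; .... A call has exactly 10 rows; each row is the pose to reach, as a shift and turn from the pose commanded when the call began, along the tool's axes at that moment; what a row does not reach only later rows make up. A row lasts 1/8 s, in which the tool goes at most 62.5 mm and 10.7 degrees, less where a joint would pass 70% of its speed; a pose out of reach is approached as far as the arm can. A call with a gripper value outside its range is refused whole. The fingers move at their own pace and stop on an object; "force" is the grip in N (left out, the last holds). Time passes only in rows, so rows that repeat a pose let the fingers close, or fill a call up. It gives the time, the measured TCP pose, the force and the opening at its end, in the units of the state.
- sense(): the state, without advancing time (a new reading comes with each control period).
- eyes.camera(name): name is "side" or "top" or "wrist"; returns a dict with "pixels" (400x640x3 uint8, blue, green, red), "fx", "fy", "cx", "cy" (pixels), "k1" (the pictures are not rectified: a ray, as slopes to the right and down, at radius r is drawn at 1 + k1 r^2 times it, then the intrinsics apply), "T" (4x4, takes a point from camera to world coordinates); the wrist camera has in their place "hand_eye" (4x4, takes a point from camera to tool coordinates, whose origin is the TCP and whose axes are the flange's). Camera axes: x right, y up, looking along -z (the intrinsics and any distortion apply to the point x, -y, -z); pixel columns grow to the right and rows downward; lengths in mm; the calibration is good to about 2 mm. A picture is of the moment at which its call begins: read the wrist's pose just before it. There is no depth.
- workorder.sign_off(): hands the job in, once; it reports no verdict.
The state is a dict: "t": time; "joint_pos": joint angles; "joint_vel": joint speeds; "joint_efforts": joint torques, N m; "tool_pos": TCP position; "orientation": TCP orientation; "contact_force": force on the tool from outside, world axes, zero at the start; "moment": the same for the moment, N m; "gripper_width": finger opening in mm.
Only numpy, scipy, OpenCV 4.12 (cv2) and the standard library are available. Lean on these libraries where they do the work, as an engineer would, in place of code of your own. Each camera call takes 0.05 s, during which the arm holds its last target.

## Working session

There is one attempt and no reset: what is moved stays moved. The work goes in short steps, Python scripts to look and compute and a tool call to move; the robot and the scene stay as the last step left them, time stands still between calls to the robot, and variables do not carry over. Pictures are saved under pics/ and viewed, and the job is handed in when it is done.

Besides the shell and the picture viewer there is one more tool, called after "Call:" as name(argument=value, ...) on one line, values as JSON. carry_out: Moves the arm, as the interface text tells. Its arguments: {"type":"object","properties":{"moves":{"type":"string"},"force":{"type":"number"}},"required":["moves"]}

```bash
ls -la; mkdir -p pics; python3 - <<'E'
from rig import sense, eyes, workorder, r
import cv2
s=sense()
print(s)
for n in ("side","top","wrist"):
    c=eyes.camera(n)
    cv2.imwrite(f"pics/{n}_0.png",c["pixels"])
    print(n,{k:v for k,v in c.items() if k!="pixels"})
E
```

```text
total 12
drwxr-xr-x  3 agent agent 4096 Dec  7 14:15 .
drwxr-xr-x 23 root  root  4096 Dec  7 14:15 ..
drwxr-xr-x  2 agent agent 4096 Dec  7 14:15 pics
{'t': 0.0, 'joint_pos': array([-7.32650345e+01,  5.26095527e+00,  7.05804750e+01, -4.93231274e-04,
        1.04267831e+02, -3.24637415e+00]), 'joint_vel': array([-0.10736656,  0.02771263,  0.02819941,  0.02824099, -0.02848253,
       -0.00524819]), 'joint_efforts': array([-1.35793565e-03, -4.46449614e+01, -4.06444180e+01,  6.97977771e-02,
        2.95441970e-02, -1.57083141e-04]), 'tool_pos': array([ 204.95988155, -563.58723423,  221.54323779]), 'orientation': array([[ 9.39804712e-01,  3.41711564e-01, -5.57089312e-04],
       [ 3.41712004e-01, -9.39802947e-01,  1.82379248e-03],
       [ 9.96568051e-05, -1.90437287e-03, -9.99998182e-01]]), 'contact_force': array([-0.07124576, -0.3088388 ,  0.12993011]), 'moment': array([-0.04826988, -0.0819995 ,  0.01055585]), 'gripper_width': 87.67524792938416}
side {'fx': 390.53447603124044, 'fy': 390.53447603124044, 'cx': 321.76426671243144, 'cy': 195.77745022937364, 'k1': -0.035346178559283056, 'T':
[... 619 characters left out ...]
03906e-04,
        -1.36167558e+02],
       [ 1.18816544e-03,  7.06804572e-02,  9.97498301e-01,
         1.41888815e+03],
       [ 0.00000000e+00,  0.00000000e+00,  0.00000000e+00,
         1.00000000e+00]])}
wrist {'fx': 357.3433775840107, 'fy': 357.3433775840107, 'cx': 320.64306442276467, 'cy': 200.39687535849325, 'k1': -0.038426736306138534, 'hand_eye': array([[-5.12272351e-04,  9.54215793e-01,  2.99118636e-01,
         8.36838309e+01],
       [ 9.99999860e-01,  4.49874340e-04,  2.77465426e-04,
        -8.25609216e-01],
       [ 1.30196093e-04,  2.99118737e-01, -9.54215890e-01,
        -1.61701958e+02],
       [ 0.00000000e+00,  0.00000000e+00,  0.00000000e+00,
         1.00000000e+00]])}
```

View pics/side_0.png

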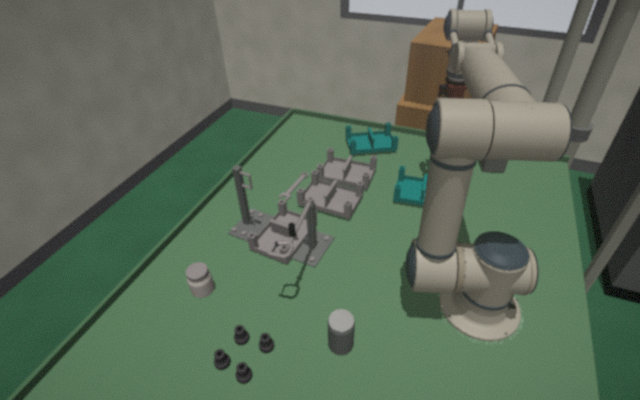

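View pics/top_0.png

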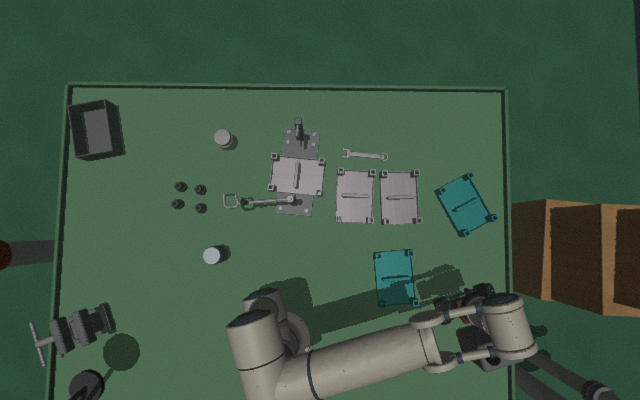

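View pics/wrist_0.png

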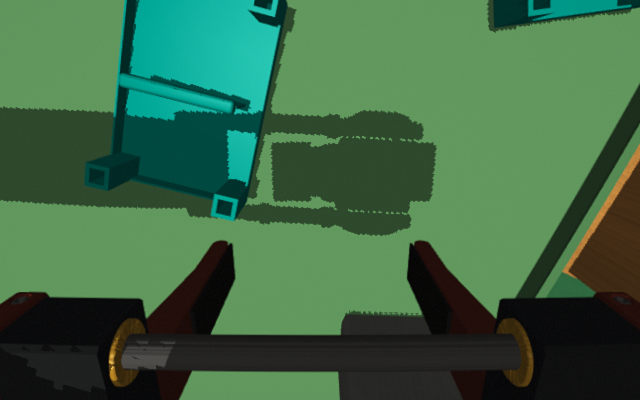

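```bash
cat > h.py <<'E'
from rig import sense, eyes, workorder, r
import cv2, numpy as np
def grab(n):
    s=sense(); c=eyes.camera(n); c=dict(c)
    if "T" not in c:
        M=np.eye(4); M[:3,:3]=s["orientation"]; M[:3,3]=s["tool_pos"]
        c["T"]=M@np.array(c["hand_eye"])
    c["T"]=np.array(c["T"]); return c
def rays(c,uv):
    uv=np.atleast_2d(np.array(uv,float))
    x=(uv[:,0]-c["cx"])/c["fx"]; y=(uv[:,1]-c["cy"])/c["fy"]
    X,Y=x.copy(),y.copy()
    for _ in range(30):
        k=1+c["k1"]*(X**2+Y**2); X,Y=x/k,y/k
    d=np.stack([X,-Y,-np.ones_like(X)],1)@c["T"][:3,:3].T
    return c["T"][:3,3],d
def onz(c,uv,z):
    o,d=rays(c,uv); t=(z-o[2])/d[:,2]; return o+d*t[:,None]
def proj(c,P):
    P=np.atleast_2d(np.array(P,float)); q=(P-c["T"][:3,3])@c["T"][:3,:3]
    X=q[:,0]/-q[:,2]; Y=-q[:,1]/-q[:,2]; k=1+c["k1"]*(X**2+Y**2)
    return np.stack([X*k*c["fx"]+c["cx"],Y*k*c["fy"]+c["cy"]],1)
def crop(c,name,x0,y0,x1,y1,f):
    cv2.imwrite("pics/"+name,cv2.resize(c["pixels"][y0:y1,x0:x1],None,fx=f,fy=f,interpolation=cv2.INTER_CUBIC))
def tr(name):  # short state
    s=sense(); print("t",round(s["t"],2),s["tool_pos"].round(1),s["gripper_width"].round(1),s["contact_force"].round(1))
E
python3 - <<'E'
from h import *
c=grab("top")
crop(c,"top_1.png",160,110,430,240,2.9)
print("nuts",onz(c,[(180,187),(200,189),(177,204),(200,208)],35).round(0)[:,:2])
print("stand",onz(c,[(297,176)],62).round(0),"trays",onz(c,[(354,196),(399,197)],70).round(0))
E
```

```text
nuts [[566. 392.]
 [559. 316.]
 [501. 401.]
 [487. 313.]]
stand [[609. -52.  62.]] trays [[ 536. -264.   70.]
 [ 534. -430.   70.]]
```

View pics/top_1.png

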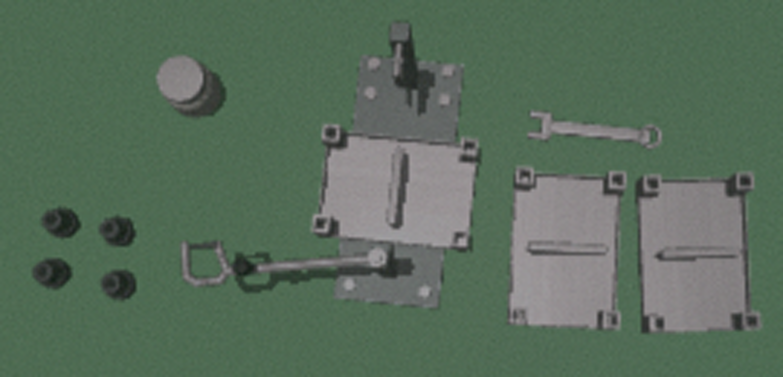

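```bash
python3 - <<'E'
from h import *
c=grab("top")
def f(L,z):
    p=np.array(L,float)/2.9+[160,110]
    return onz(c,p,z)[:,:2]
def fit(L,z,name):
    q=f(L,z); ctr=q.mean(0)
    # order: all four corners; PCA-like via model both
    print(name,ctr.round(1),q.round(0).tolist())
    d=[q[1]-q[0],q[3]-q[2],q[2]-q[0],q[3]-q[1]]
    print([ (round(np.linalg.norm(v)),round(np.degrees(np.arctan2(v[1],v[0])),1)) for v in d])
fit([(331,132),(468,149),(321,223),(460,240)],66,"stand")
fit([(525,177),(617,180),(518,315),(612,320)],74,"t1")
fit([(652,185),(743,182),(655,322),(752,321)],74,"t2")
print("nuts top",f([(59,218),(117,228),(50,270),(118,282)],40).round(0).tolist())
print("jar",f([(180,80)],85),"knob",f([(243,263)],242),"hinge",f([(378,258)],203),"hook",f([(205,263)],197))
E
```

```text
stand [615.5 -49.2] [[684.0, 34.0], [664.0, -142.0], [567.0, 44.0], [547.0, -133.0]]
[(177, np.float64(-96.5)), (179, np.float64(-96.4)), (118, np.float64(174.9)), (118, np.float64(175.6))]
t1 [ 537.7 -270.2] [[627.0, -215.0], [625.0, -332.0], [452.0, -207.0], [447.0, -326.0]]
[(117, np.float64(-91.3)), (119, np.float64(-92.4)), (176, np.float64(177.5)), (178, np.float64(178.0))]
t2 [ 533.8 -438. ] [[619.0, -377.0], [624.0, -493.0], [445.0, -380.0], [447.0, -503.0]]
[(116, np.float64(-87.5)), (122, np.float64(-88.8)), (174, np.float64(-178.9)), (177, np.float64(-176.8))]
nuts top [[572.0, 389.0], [560.0, 313.0], [505.0, 398.0], [490.0, 309.0]]
jar [[745.29489744 224.65806203]] knob [[501.92429885 106.40248839]] hinge [[512.08271392 -39.87673132]] hook [[504.65862411 159.35257299]]
```

Call:
carry_out(moves="10 -6 -6 0 0 5 0; 54.7 -34.8 -12.8 0 0 26 0; 54.7 -34.8 -12.8 0 0 26 0; 54.7 -34.8 -12.8 0 0 26 0; 54.7 -34.8 -12.8 0 0 26 0; 54.7 -34.8 -12.8 0 0 26 0; 54.7 -34.8 -12.8 0 0 26 0; 54.7 -34.8 -12.8 0 0 26 0; 54.7 -34.8 -12.8 0 0 26 0; 54.7 -34.8 -12.8 0 0 26 0")

```text
t: 1.5
tool_pos: [574.7, -82.6, 343.8]
orientation: [[0.994, -0.105, 0.0], [-0.105, -0.994, -0.0], [0.0, 0.0, -1.0]]
contact_force: [0.8, -0.3, 0.9]
gripper_width: 87.7
```

```bash
python3 - <<'E'
from h import *
c=grab("wrist"); c=grab("wrist")
tr("")
cv2.imwrite("pics/w1.png",c["pixels"])
import pickle; pickle.dump(c,open("w1.pkl","wb"))
E
```

```text
Traceback (most recent call last):
  File "h.py", line 26, in tr
    s=sense(); print("t",round(s["t"],2),s["tool_pos"].round(1),s["gripper_width"].round(1),s["contact_force"].round(1))
                                                                ^^^^^^^^^^^^^^^^^^^^^^^^
AttributeError: 'float' object has no attribute 'round'
```

```bash
sed -i 's/s\["gripper_width"\].round(1)/round(s["gripper_width"],1)/' h.py; python3 - <<'E'
from h import *
c=grab("wrist")
tr("")
cv2.imwrite("pics/w1.png",c["pixels"])
import pickle; pickle.dump(c,open("w1.pkl","wb"))
E
```

```text
t 1.65 [575.1 -81.8 342.6] 88.1 [-0.6 -1.1  0.1]
```

View pics/w1.png

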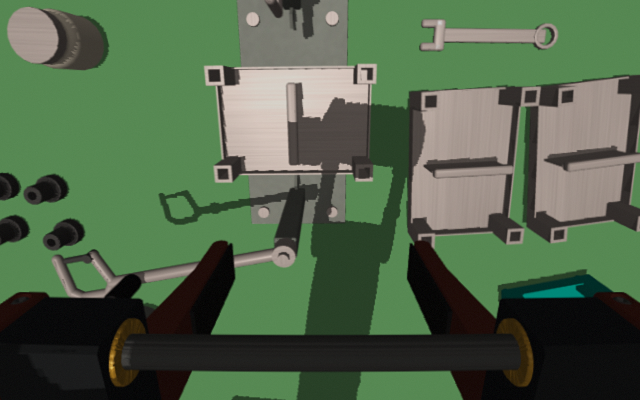

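```bash
cat > m.py <<'E'
from h import *
def sock(c,u,v,w=11,f=6,show=False):
    """socket hole centroid near pixel u,v: dark blob inside bright ring"""
    g=cv2.cvtColor(c["pixels"],cv2.COLOR_BGR2GRAY)
    x0,y0=int(u)-w,int(v)-w
    p=cv2.resize(g[y0:y0+2*w+1,x0:x0+2*w+1],None,fx=f,fy=f,interpolation=cv2.INTER_CUBIC)
    t,_=cv2.threshold(p,0,255,cv2.THRESH_OTSU)
    m=(p<t).astype(np.uint8)
    n,l,s,ce=cv2.connectedComponentsWithStats(m,connectivity=4)
    best=None
    for i in range(1,n):
        d=np.hypot(*(ce[i]-w*f-f/2))
        if s[i,4]>2*f*f and (best is None or d<best[0]): best=(d,i)
    i=best[1]; q=(ce[i]+0.5)/f-0.5+[x0,y0]
    return q, s[i,4]/f/f
def rect(P,kx=59,ky=89):
    """fit centre, yaw for points ordered (+x+y),(+x-y),(-x+y),(-x-y)"""
    M=np.array([[kx,ky],[kx,-ky],[-kx,ky],[-kx,-ky]],float); P=np.array(P)[:,:2]
    ctr=P.mean(0); D=P-ctr
    a=np.arctan2((M[:,0]*D[:,1]-M[:,1]*D[:,0]).sum(),(M*D).sum())
    R=np.array([[np.cos(a),-np.sin(a)],[np.sin(a),np.cos(a)]])
    return ctr,np.degrees(a),np.abs(D-M@R.T).max()
E
python3 - <<'E'
from m import *; import pickle
c=pickle.load(open("w1.pkl","rb"))
for nm,z,L in (("stand",66,[(214,75),(367,74),(223,174),(364,173)]),("t1",74,[(431,101),(427,240),(531,97),(514,236)]),):
    S=[sock(c,*q) for q in L]
    P=onz(c,[s[0] for s in S],z)
    print(nm,[(s[0].round(1).tolist(),round(s[1])) for s in S]); print(P.round(1)[:,:2].tolist())
    if nm=="stand": print(rect(P))
    else:
        # x axis along image... rows: given order is (-? ) report
        print(P.mean(0), [np.degrees(np.arctan2(*(P[i]-P[j])[[1,0]])) for i,j in ((0,2),(1,3),(0,1),(2,3))],[np.linalg.norm(P[i]-P[j]) for i,j in ((0,2),(1,3),(0,1),(2,3))])
crop(c,"w1c.png",200,55,540,250,2.3)
E
```

```text
stand [([213.9, 75.1], 137), ([368.6, 72.6], 89), ([222.6, 173.6], 105), ([362.7, 169.3], 327)]
[[687.2, 36.7], [671.7, -142.9], [569.7, 47.4], [557.9, -128.6]]
(array([621.64258011, -46.85785558]), np.float64(-4.925408742987958), np.float64(2.656991526491396))
t1 [([430.5, 101.1], 139), ([424.5, 240.6], 329), ([530.2, 96.1], 132), ([514.8, 235.9], 89)]
[[633.3, -212.0], [456.6, -202.6], [628.5, -329.6], [451.1, -322.1]]
[ 542.36895509 -266.59325895   74.        ] [np.float64(87.66555573294448), np.float64(87.36046323318897), np.float64(-3.0353642145072506), np.float64(-2.424776724436839)] [np.float64(117.75857784142305), np.float64(119.64503419084024), np.float64(176.95787024302786), np.float64(177.58194086735642)]
```

View pics/w1c.png

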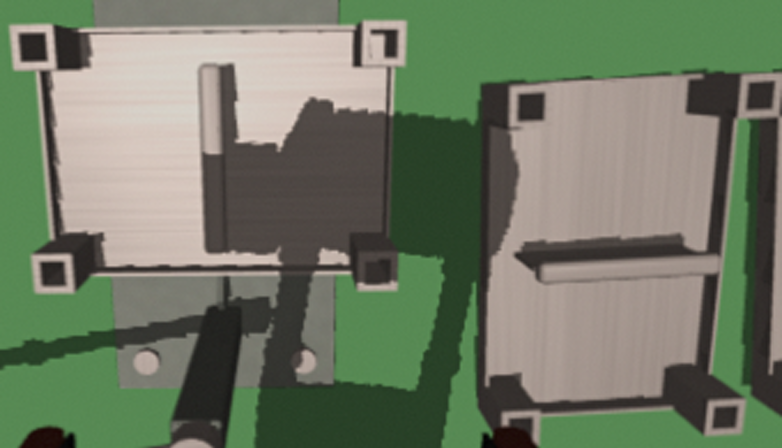

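Call:
carry_out(moves="-2 -15 0 0 0 0 110; -4 -30 0 0 0 0 110; -4 -30 0 0 0 0 110; -4 -30 0 0 0 0 110; -4 -30 0 0 0 0 110; -5.6 -41.8 9 0 0 0 110; -5.6 -41.8 9 0 0 0 110; -5.6 -41.8 9 0 0 0 110; -5.6 -41.8 9 0 0 0 110; -5.6 -41.8 9 0 0 0 110")

```text
t: 2.9
tool_pos: [562.9, 335.4, 255.8]
orientation: [[0.994, -0.107, 0.003], [-0.107, -0.994, 0.001], [0.003, -0.001, -1.0]]
contact_force: [0.2, -0.3, -0.1]
gripper_width: 49.9
```

```bash
python3 - <<'E'
from h import *
c=grab("wrist")
tr("")
cv2.imwrite("pics/w2.png",c["pixels"])
import pickle; pickle.dump(c,open("w2.pkl","wb"))
E
```

```text
t 2.95 [563.  335.5 256.1] 49.7 [ 0.2 -0.1 -0.7]
```

View pics/w2.png

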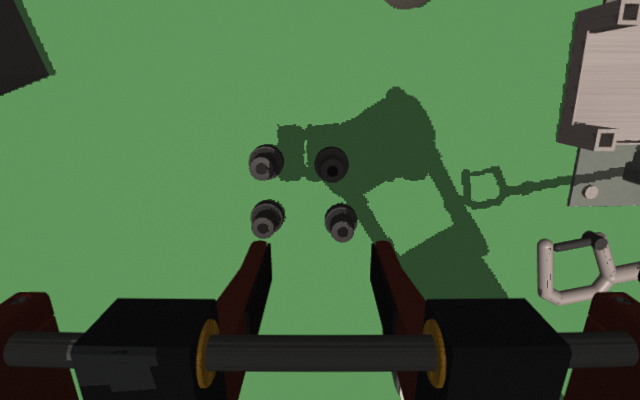

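```bash
python3 - <<'E'
from m import *; import pickle
c=pickle.load(open("w2.pkl","rb"))
crop(c,"w2c.png",235,135,375,250,5)
P=onz(c,[(262,168),(332,169),(263,229),(343,230)],46); print(P.round(1)[:,:2])
E
```

```text
[[573.  398.6]
 [564.  324.8]
 [504.2 408.3]
 [493.5 319.4]]
```

View pics/w2c.png

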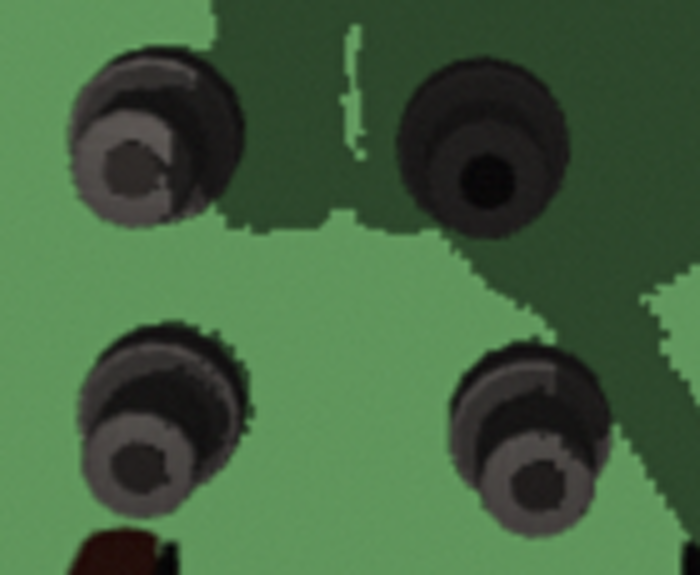

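```bash
cat >> m.py <<'E'
def go(x,y,z,yaw=None):
    s=sense(); R=s["orientation"]; d=R.T@(np.array([x,y,z])-s["tool_pos"])/10
    out="d cm "+str(d.round(2))
    cy=np.degrees(np.arctan2(R[1,0],R[0,0]))
    if yaw is not None: out+=" rz %.2f"%(-((yaw-cy+180)%360-180))
    tilt=R.T@np.array([0,0,-1.]); out+=" cur yaw %.2f tilt(deg) %s"%(cy,np.degrees(np.cross([0,0,1.],tilt)).round(2))
    print(out)
E
python3 - <<'E'
from m import *; import pickle
c=pickle.load(open("w2.pkl","rb"))
P=onz(c,[(261,168.6),(332.4,171),(263.2,228.4),(342.8,232.2)],46); print(P.round(1)[:,:2])
for p in P: go(p[0],p[1],20,-5)
E
```

```text
[[572.5 399.7]
 [561.8 324.6]
 [504.9 407.9]
 [490.8 319.9]]
d cm [ 0.18 -6.45 23.62] rz -1.15 cur yaw -6.15 tilt(deg) [-0.09 -0.19  0.  ]
d cm [-0.09  1.13 23.61] rz -1.15 cur yaw -6.15 tilt(deg) [-0.09 -0.19  0.  ]
d cm [-6.64 -6.55 23.6 ] rz -1.15 cur yaw -6.15 tilt(deg) [-0.09 -0.19  0.  ]
d cm [-7.09  2.36 23.58] rz -1.15 cur yaw -6.15 tilt(deg) [-0.09 -0.19  0.  ]
```

Call:
carry_out(moves="-0.1 1.1 10 0 0 -1 110; -0.1 1.1 18 0 0 -1 110; -0.1 1.1 23.6 0 0 -1 110; -0.1 1.1 23.6 0 0 -1 110; -0.1 1.1 23.6 0 0 -1 110; -0.1 1.1 23.6 0 0 -1 110; -0.1 1.1 23.6 0 0 -1 255; -0.1 1.1 23.6 0 0 -1 255; -0.1 1.1 23.6 0 0 -1 255; -0.1 1.1 23.6 0 0 -1 255", force=25)

```text
t: 4.2
tool_pos: [560.6, 326.5, 19.1]
orientation: [[0.996, -0.087, 0.002], [-0.087, -0.996, 0.001], [0.002, -0.001, -1.0]]
contact_force: [-0.8, -1.3, 6.1]
gripper_width: 26.5
```

Call:
carry_out(moves="0 0 -5 0 0 0 255; 0 0 -10 0 0 0 255; 3 4 -16 0 0 0 255; 9.3 31.4 -20 0 0 0 255; 9.3 31.4 -20 0 0 0 255; 9.3 31.4 -20 0 0 0 255; 9.3 31.4 -20 0 0 0 255; 9.3 31.4 -20 0 0 0 255; 9.3 31.4 -20 0 0 0 255; 9.3 31.4 -20 0 0 0 255")

```text
t: 5.45
tool_pos: [624.8, 6.0, 216.6]
orientation: [[0.996, -0.087, -0.001], [-0.087, -0.996, 0.001], [-0.001, -0.001, -1.0]]
contact_force: [-0.8, 0.1, -1.5]
gripper_width: 26.8
```

```bash
python3 - <<'E'
from m import *; import pickle
c=grab("wrist"); tr("")
cv2.imwrite("pics/w3.png",c["pixels"]); pickle.dump(c,open("w3.pkl","wb"))
go(625.5,5.3,31,-5)
c=pickle.load(open("w1.pkl","rb"))
print(rect(onz(c,[(214.2,75.3),(365.7,74.1),(223,173.6),(363.5,173.3)],66)))
E
```

```text
t 5.5 [624.7   6.6 216.6] 26.9 [ 0.8 -0.1 -2. ]
d cm [ 0.11  0.13 18.56] rz 0.05 cur yaw -4.95 tilt(deg) [-0.03  0.08  0.  ]
(array([619.90646916, -46.37170496]), np.float64(-5.304297605029836), np.float64(0.9713488335629137))
```

View pics/w3.png

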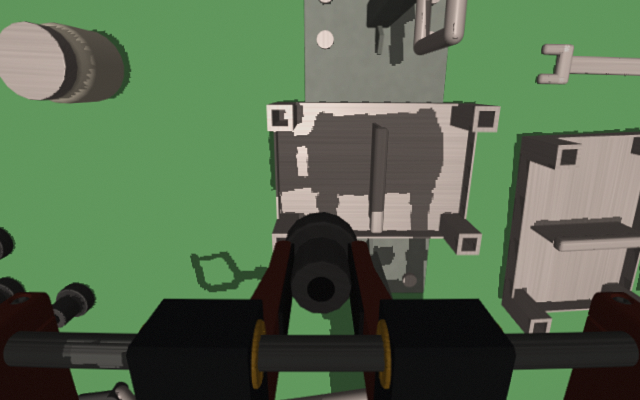

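Call:
carry_out(moves="0.1 0.1 6 0 0 0 255; 0.1 0.1 12 0 0 0 255; 0.1 0.1 16 0 0 0 255; 0.1 0.1 18 0 0 0 255; 0.1 0.1 18.7 0 0 0 255; 0.1 0.1 18.7 0 0 0 255; 0.1 0.1 18.7 0 0 0 255; 0.1 0.1 18.7 0 0 0 150; 0.1 0.1 18.7 0 0 0 110; 0.1 0.1 18.7 0 0 0 110")

```text
t: 6.75
tool_pos: [626.2, 4.3, 30.9]
orientation: [[0.996, -0.088, 0.001], [-0.088, -0.996, -0.0], [0.001, -0.0, -1.0]]
contact_force: [0.4, 0.3, 0.4]
gripper_width: 49.3
```

Call:
carry_out(moves="0 0 -6 0 0 0 110; 0 0 -12 0 0 0 110; 0 0 -18 0 0 0 110; -3 -10 -22 0 0 0 110; -16.2 -30.3 -22 0 0 0 110; -16.2 -30.3 -22 0 0 0 110; -16.2 -30.3 -22 0 0 0 110; -16.2 -30.3 -22 0 0 0 110; -16.2 -30.3 -22 0 0 0 110; -16.2 -30.3 -22 0 0 0 110")

```text
t: 8.0
tool_pos: [489.7, 322.5, 250.7]
orientation: [[0.997, -0.083, 0.0], [-0.083, -0.997, 0.001], [0.0, -0.001, -1.0]]
contact_force: [-1.0, -0.6, 1.0]
gripper_width: 49.8
```

```bash
python3 - <<'E'
from m import *; import pickle
c=grab("wrist"); tr("")
cv2.imwrite("pics/w4.png",c["pixels"]); pickle.dump(c,open("w4.pkl","wb"))
print(proj(c,[[572.5,399.7,46],[504.9,407.9,46],[490.8,319.9,46]]).round(0))
go(490.8,319.9,20,-5)
E
```

```text
t 8.05 [490.6 321.  250.5] 49.7 [ 0.8  0.5 -0. ]
[[238.  97.]
 [239. 164.]
 [325. 170.]]
d cm [2.000e-02 1.000e-01 2.305e+01] rz 0.11 cur yaw -4.89 tilt(deg) [ 0.01 -0.02  0.  ]
```

View pics/w4.png

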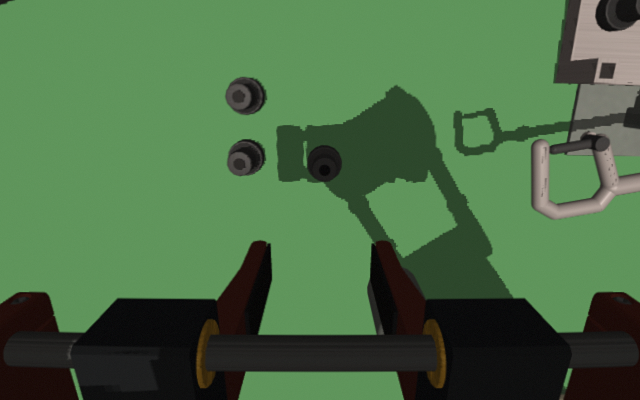

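Call:
carry_out(moves="0 0.1 10 0 0 0 110; 0 0.1 18 0 0 0 110; 0 0.1 23 0 0 0 110; 0 0.1 23 0 0 0 110; 0 0.1 23 0 0 0 110; 0 0.1 23 0 0 0 110; 0 0.1 23 0 0 0 255; 0 0.1 23 0 0 0 255; 0 0.1 23 0 0 0 255; 0 0.1 23 0 0 0 255")

```text
t: 9.3
tool_pos: [491.6, 319.7, 21.8]
orientation: [[0.996, -0.087, 0.002], [-0.087, -0.996, 0.001], [0.002, -0.001, -1.0]]
contact_force: [0.4, -1.0, 6.0]
gripper_width: 26.5
```

Call:
carry_out(moves="0 0 -6 0 0 0 255; 0 0 -12 0 0 0 255; 0 0 -18 0 0 0 255; 0 0 -24 0 0 0 255; 8 8 -28 0 0 0 255; 16 40.6 -28 0 0 0 255; 16 40.6 -28 0 0 0 255; 16 40.6 -28 0 0 0 255; 16 40.6 -28 0 0 0 255; 16 40.6 -28 0 0 0 255")

```text
t: 10.55
tool_pos: [598.9, -31.8, 296.0]
orientation: [[0.996, -0.087, -0.001], [-0.087, -0.996, 0.0], [-0.001, -0.0, -1.0]]
contact_force: [1.5, 0.3, -2.1]
gripper_width: 26.5
```

```bash
python3 - <<'E'
from m import *
tr(""); go(615.3,-98.2,32,-5.2)
E
```

```text
t 10.55 [598.9 -31.8 296. ] 26.5 [ 1.5  0.3 -2.1]
d cm [ 2.25  6.48 26.4 ] rz 0.20 cur yaw -5.00 tilt(deg) [-0.02  0.07  0.  ]
```

Call:
carry_out(moves="2.2 6.4 3 0 0 0 255; 2.2 6.4 8 0 0 0 255; 2.2 6.4 14 0 0 0 255; 2.2 6.4 20 0 0 0 255; 2.2 6.4 24 0 0 0 255; 2.2 6.4 26 0 0 0 255; 2.2 6.4 26.4 0 0 0 255; 2.2 6.4 26.4 0 0 0 255; 2.2 6.4 26.4 0 0 0 150; 2.2 6.4 26.4 0 0 0 110")

```text
t: 11.8
tool_pos: [616.3, -95.9, 34.8]
orientation: [[0.996, -0.087, 0.003], [-0.087, -0.996, -0.001], [0.003, 0.0, -1.0]]
contact_force: [-0.3, 0.2, 0.5]
gripper_width: 42.4
```

Call:
carry_out(moves="0 0 0 0 0 0 110; 0 0 -6 0 0 0 110; 0 0 -12 0 0 0 110; 0 0 -18 0 0 0 110; -4 -2 -22 0 0 0 110; -8 -4.9 -22 0 0 0 110; -8 -4.9 -22 0 0 0 110; -8 -4.9 -22 0 0 0 110; -8 -4.9 -22 0 0 0 110; -8 -4.9 -22 0 0 0 110")

```text
t: 13.05
tool_pos: [540.2, -40.4, 252.1]
orientation: [[0.996, -0.088, -0.001], [-0.088, -0.996, 0.0], [-0.001, -0.0, -1.0]]
contact_force: [-0.6, 0.4, -0.2]
gripper_width: 50.0
```

```bash
python3 - <<'E'
from m import *; import pickle
c=grab("wrist"); tr("")
cv2.imwrite("pics/w5.png",c["pixels"]); pickle.dump(c,open("w5.pkl","wb"))
E
```

```text
t 13.1 [540.2 -40.3 252.2] 49.7 [-0.8 -0.3 -0.3]
```

View pics/w5.png

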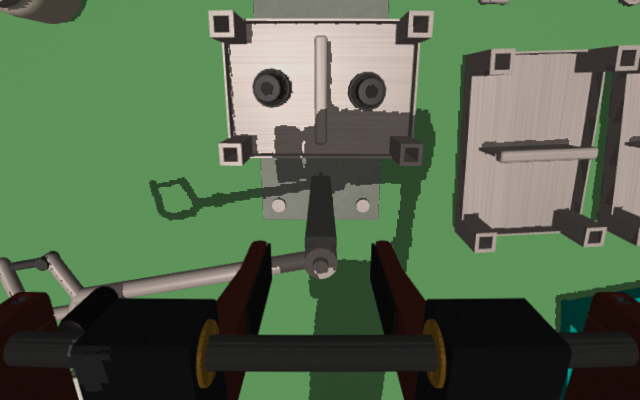

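```bash
python3 - <<'E'
from m import *; import pickle
c=pickle.load(open("w5.pkl","rb"))
L=[(222,23),(421,24),(232,154),(410,154),(501,61),(628,58),(484,241),(594,235)]
tiles=[]
for u,v in L:
    p=c["pixels"]; w=14
    t=np.zeros((29,29,3),np.uint8); 
    a=p[max(0,v-w):v+w+1,max(0,u-w):min(640,u+w+1)]; t[max(0,w-v):max(0,w-v)+a.shape[0],:a.shape[1]]=a
    t=cv2.resize(t,None,fx=6.5,fy=6.5,interpolation=cv2.INTER_CUBIC); t=cv2.convertScaleAbs(t,alpha=1.5)
    for k in range(0,29,2): cv2.line(t,(int((k+.5)*6.5),0),(int((k+.5)*6.5),6 if k%10!=4 else 14),(0,0,255)); cv2.line(t,(0,int((k+.5)*6.5)),(6 if k%10!=4 else 14,int((k+.5)*6.5)),(0,0,255))
    tiles.append(t)
cv2.imwrite("pics/w5t.png",np.vstack([np.hstack(tiles[:4]),np.hstack(tiles[4:])]))
S=[sock(c,*q,w=9) for q in L]
print([(s[0].round(1).tolist(),round(s[1])) for s in S])
print(rect(onz(c,[s[0] for s in S[:4]],66)))
P=onz(c,[S[i][0] for i in (4,6,5,7)],74); print(P.round(1)[:,:2].tolist(),rect(P))
E
```

```text
[([220.9, 23.4], 244), ([420.3, 23.7], 248), ([230.0, 154.2], 190), ([411.0, 154.4], 194), ([502.2, 61.1], 241), ([627.7, 57.5], 222), ([485.1, 242.3], 152), ([594.7, 236.7], 148)]
(array([620.51119394, -46.05600705]), np.float64(-5.153272062070666), np.float64(0.06087687033905809))
[[633.4, -211.4], [456.1, -204.0], [628.6, -328.9], [451.3, -321.5]] (array([ 542.33837079, -266.45139771]), np.float64(-92.4519157133054), np.float64(117.80693246539195))
```

View pics/w5t.png

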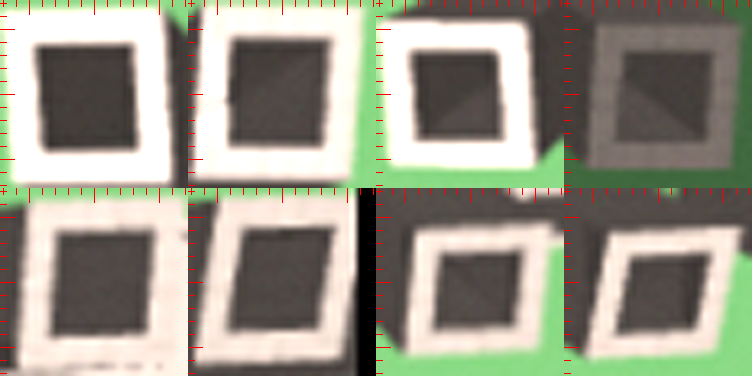

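Call:
carry_out(moves="1 4 0 0 0 -10 110; 2 8 0 0 0 -20 110; 2.7 16 0 0 0 -30 110; 2.7 24 0 0 0 -40 110; 2.7 32.5 5 0 0 -50 110; 2.7 32.5 5 0 0 -60 110; 2.7 32.5 5 0 0 -70 110; 2.7 32.5 5 0 0 -80 110; 2.7 32.5 5 0 0 -90 110; 2.7 32.5 5 0 0 -92.7 110")

```text
t: 14.35
tool_pos: [538.2, -366.5, 202.2]
orientation: [[0.038, 0.999, -0.001], [0.999, -0.038, 0.001], [0.0, -0.001, -1.0]]
contact_force: [-0.6, -0.4, 0.0]
gripper_width: 50.0
```

```bash
python3 - <<'E'
from m import *; import pickle
c=grab("wrist");c=grab("wrist"); tr("")
cv2.imwrite("pics/w6.png",c["pixels"]); pickle.dump(c,open("w6.pkl","wb"))
E
```

```text
t 14.45 [ 538.3 -366.3  202.2] 50.1 [0.8 0.1 0.4]
```

View pics/w6.png

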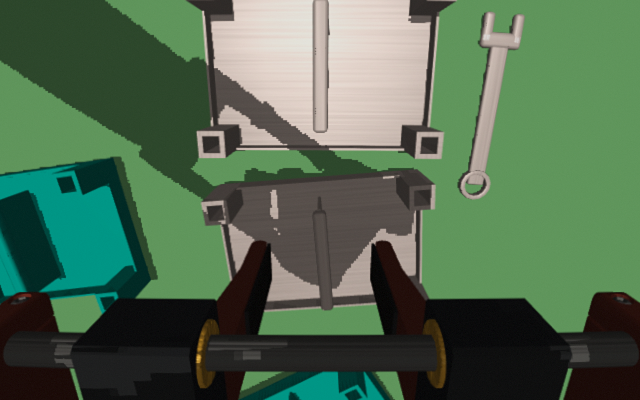

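Call:
carry_out(moves="3 0 -1 0 0 0 110; 6 0 -2 0 0 0 110; 6 0 -2 0 0 0 110; 6 0 -2 0 0 0 110; 6 0 -2 0 0 0 110; 6 0 -2 0 0 0 110; 6 0 -2 0 0 0 110; 6 0 -2 0 0 0 110; 6 0 -2 0 0 0 110; 6 0 -2 0 0 0 110")

```text
t: 15.7
tool_pos: [540.7, -306.0, 222.9]
orientation: [[0.04, 0.999, 0.0], [0.999, -0.04, -0.0], [-0.0, 0.0, -1.0]]
contact_force: [-0.5, -0.6, -0.1]
gripper_width: 50.0
```

```bash
python3 - <<'E'
from m import *; import pickle
c=grab("wrist"); tr("")
cv2.imwrite("pics/w7.png",c["pixels"]); pickle.dump(c,open("w7.pkl","wb"))
E
```

```text
t 15.75 [ 540.7 -306.   222.9] 50.2 [-0.2  0.4 -1. ]
```

View pics/w7.png

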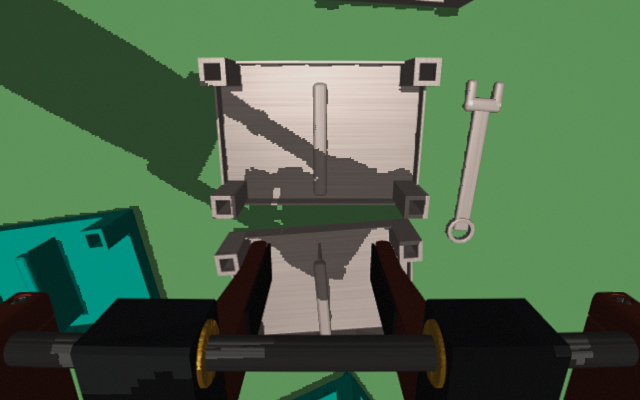

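```bash
python3 - <<'E'
from m import *; import pickle
c=pickle.load(open("w7.pkl","rb"))
S=[sock(c,*q,w=8) for q in [(212,71),(428,71),(223,207),(415,207)]]
print([(s[0].round(1).tolist(),round(s[1])) for s in S])
ctr,yaw,res=rect(onz(c,[s[0] for s in S],74)); print(ctr,yaw,res)
go(ctr[0],ctr[1],46,yaw)
crop(c,"w7c.png",195,50,445,225,3)
E
```

```text
[([211.8, 71.4], 250), ([427.5, 70.9], 269), ([223.0, 206.9], 205), ([416.0, 206.7], 202)]
[ 542.11607297 -266.87765042] 87.66632840466247 0.43721558719489906
d cm [ 3.91 -0.02 17.69] rz 0.02 cur yaw 87.68 tilt(deg) [ 0.  0. -0.]
```

View pics/w7c.png

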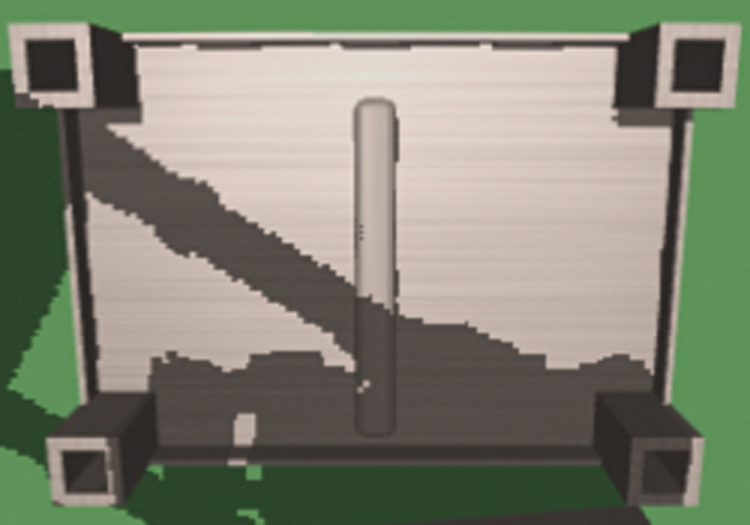

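Call:
carry_out(moves="3.9 0 4 0 0 0 110; 3.9 0 9 0 0 0 110; 3.9 0 14 0 0 0 110; 3.9 0 17.8 0 0 0 110; 3.9 0 17.8 0 0 0 110; 3.9 0 17.8 0 0 0 255; 3.9 0 17.8 0 0 0 255; 3.9 0 17.8 0 0 0 255; 3.9 0 17.8 0 0 0 255; 3.9 0 17.8 0 0 0 255", force=50)

```text
t: 17.0
tool_pos: [542.4, -267.2, 45.6]
orientation: [[0.04, 0.999, 0.001], [0.999, -0.04, -0.001], [-0.001, 0.001, -1.0]]
contact_force: [-1.9, 1.1, 3.0]
gripper_width: 11.6
```

Call:
carry_out(moves="0 0 -5 0 0 0 255; 0 0 -11 0 0 5 255; 0 0 -17 0 0 15 255; 0 2 -22 0 0 25 255; 0 4 -24 0 0 35 255; 0 6 -24 0 0 45 255; 0 8 -24 0 0 55 255; 0 8 -24 0 0 65 255; 0 8 -24 0 0 75 255; 0 8 -24 0 0 85 255")

```text
t: 18.25
tool_pos: [622.2, -270.1, 282.0]
orientation: [[0.999, 0.041, -0.004], [0.041, -0.999, 0.002], [-0.004, -0.002, -1.0]]
contact_force: [0.3, 0.6, -6.1]
gripper_width: 11.8
```

```bash
python3 - <<'E'
from m import *; import pickle
tr(""); go(620.5,-46.05,285,-5.15)
E
```

```text
t 18.25 [ 622.2 -270.1  282. ] 11.8 [ 0.3  0.6 -6.1]
d cm [  0.76 -22.39  -0.25] rz 7.52 cur yaw 2.37 tilt(deg) [-0.13  0.21  0.  ]
```

Call:
carry_out(moves="0 0 -0.3 0 0 7.5 255; 0.3 -6 -0.3 0 0 7.5 255; 0.5 -12 -0.3 0 0 7.5 255; 0.6 -18 -0.3 0 0 7.5 255; 0.8 -22.4 -0.3 0 0 7.5 255; 0.8 -22.4 -0.3 0 0 7.5 255; 0.8 -22.4 -0.3 0 0 7.5 255; 0.8 -22.4 -0.3 0 0 7.5 255; 0.8 -22.4 -0.3 0 0 7.5 255; 0.8 -22.4 -0.3 0 0 7.5 255")

```text
t: 19.5
tool_pos: [619.7, -46.9, 287.7]
orientation: [[0.996, -0.085, -0.0], [-0.085, -0.996, -0.0], [-0.0, 0.0, -1.0]]
contact_force: [-0.7, -0.3, -5.9]
gripper_width: 11.6
```

```bash
python3 - <<'E'
from m import *; import pickle
c=grab("wrist"); tr(""); go(620.5,-46.05,130,-5.15)
cv2.imwrite("pics/w8.png",c["pixels"]); pickle.dump(c,open("w8.pkl","wb"))
E
```

```text
t 19.55 [619.7 -46.7 287.8] 11.5 [-0.  -0.  -5.7]
d cm [ 0.07 -0.08 15.78] rz 0.28 cur yaw -4.87 tilt(deg) [-0. -0.  0.]
```

View pics/w8.png

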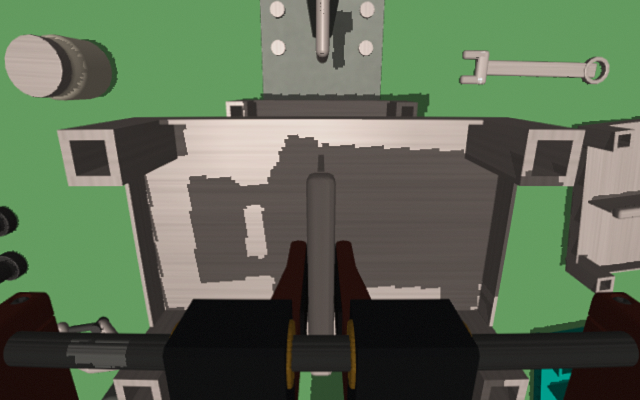

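```bash
cat >> m.py <<'E'
def held(c,L,dz=28.4,w=22):
    """front two sockets (left,right) of held tray -> tool frame"""
    s=[sock(c,*q,w=w,f=4) for q in L]
    d=dict(c); M=np.array(c["hand_eye"]); d["T"]=M
    o,dr=rays(d,[q[0] for q in s]); t=(-dz-o[2])/dr[:,2]; P=o+dr*t[:,None]
    mid=P.mean(0); v=P[1]-P[0]
    print([(q[0].round(1).tolist(),round(q[1])) for q in s]); print("P",P.round(1).tolist())
    print("sep",np.linalg.norm(v).round(1),"mid y",mid[1].round(2),"cx offset in tool x",(mid[0]-59).round(2),"ang deg",np.degrees(np.arctan2(-v[0],v[1])).round(2))
E
python3 - <<'E'
from m import *; import pickle
c=pickle.load(open("w8.pkl","rb"))
held(c,[(91,157),(551,157)])
E
```

```text
[([89.6, 157.5], 1236), ([550.6, 159.5], 1382)]
P [[58.7, -89.7, -28.4], [57.9, 87.1, -28.4]]
sep 176.8 mid y -1.32 cx offset in tool x -0.7 ang deg 0.27
```

```bash
python3 - <<'E'
from m import *; import pickle
c=pickle.load(open("w8.pkl","rb"))
crop(c,"w8c.png",215,90,435,130,3.5)
S=[sock(c,*q,w=6,f=8) for q in [(237,110),(407,109)]]
print([(s[0].round(1).tolist(),round(s[1])) for s in S])
P=onz(c,[s[0] for s in S],66); print(P.round(1))
a=np.radians(-5.15);R=np.array([[np.cos(a),-np.sin(a)],[np.sin(a),np.cos(a)]])
print("pred",(np.array([620.5,-46.05])+np.array([[59,89],[59,-89]])@R.T).round(1))
go(621.1,-47.4,130,-4.9)
E
```

```text
[([236.7, 111.0], 135), ([407.0, 110.8], 108)]
[[ 688.3   36.9   66. ]
 [ 673.2 -140.8   66. ]]
pred [[ 687.3   37.3]
 [ 671.3 -140. ]]
d cm [ 0.14  0.05 15.78] rz 0.03 cur yaw -4.87 tilt(deg) [-0. -0.  0.]
```

View pics/w8c.png

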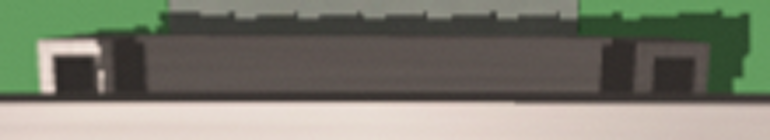

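Call:
carry_out(moves="0.1 0.1 3 0 0 0 255; 0.1 0.1 7 0 0 0 255; 0.1 0.1 12 0 0 0 255; 0.1 0.1 15 0 0 0 255; 0.1 0.1 16.5 0 0 0 255; 0.1 0.1 16.5 0 0 0 255; 0.1 0.1 16.5 0 0 0 255; 0.1 0.1 16.5 0 0 0 255; 0.1 0.1 16.5 0 0 0 255; 0.1 0.1 16.5 0 0 0 255")

```text
t: 20.8
tool_pos: [620.8, -47.2, 123.2]
orientation: [[0.996, -0.084, 0.001], [-0.084, -0.996, -0.0], [0.001, 0.0, -1.0]]
contact_force: [-0.5, 0.2, -6.0]
gripper_width: 11.8
```

```bash
python3 - <<'E'
from m import *; import pickle
c=grab("wrist"); tr(""); go(621.1,-47.5,97.6,-4.9)
c=grab("side")
crop(c,"s1.png",220,150,380,280,4.5)
E
```

```text
t 20.85 [620.7 -47.2 123. ] 11.4 [-0.8 -0.3 -6.2]
d cm [0.04 0.03 2.54] rz 0.09 cur yaw -4.81 tilt(deg) [-0.   -0.01  0.  ]
```

View pics/s1.png

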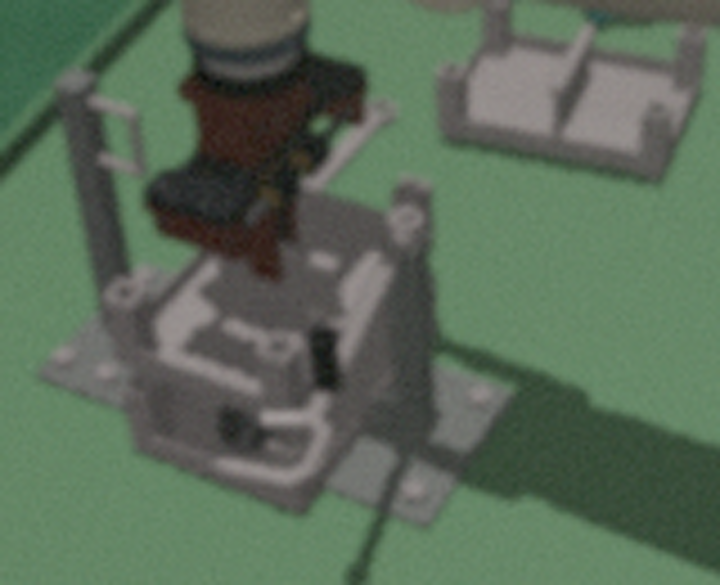

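Call:
carry_out(moves="0 0 0.4 0 0 0 255; 0 0 0.8 0 0 0 255; 0 0 1.1 0 0 0 255; 0 0 1.4 0 0 0 255; 0 0 1.6 0 0 0 255; 0 0 1.8 0 0 0 255; 0 0 1.8 0 0 0 255; 0 0 1.8 0 0 0 255; 0 0 1.8 0 0 0 255; 0 0 1.8 0 0 0 255")

```text
t: 22.15
tool_pos: [620.7, -47.2, 104.9]
orientation: [[0.996, -0.084, 0.0], [-0.084, -0.996, 0.0], [0.0, -0.0, -1.0]]
contact_force: [0.0, -0.0, -6.0]
gripper_width: 11.8
```

Call:
carry_out(moves="0 0 0.2 0 0 0 255; 0 0 0.4 0 0 0 255; 0 0 0.6 0 0 0 255; 0 0 0.7 0 0 0 255; 0 0 0.8 0 0 0 255; 0 0 0.8 0 0 0 255; 0 0 0.8 0 0 0 255; 0 0 0.8 0 0 0 255; 0 0 0.8 0 0 0 255; 0 0 0.8 0 0 0 255")

```text
t: 23.4
tool_pos: [620.8, -47.2, 97.9]
orientation: [[0.996, -0.084, 0.001], [-0.084, -0.996, -0.0], [0.001, 0.0, -1.0]]
contact_force: [-5.9, 1.0, 4.9]
gripper_width: 11.4
```

Call:
carry_out(moves="0 0 0 0 0 0 110; 0 0 0 0 0 0 110; 0 0 0 0 0 0 110; 0 0 -5 0 0 0 110; 0 0 -11 0 0 0 110; 0 0 -16 0 0 0 110; 0 -5 -17 0 0 0 110; -4 -11 -17 0 0 0 110; -6 -17 -17 0 0 0 110; -8 -23 -17 0 0 0 110")

```text
t: 24.65
tool_pos: [562.2, 179.8, 267.0]
orientation: [[0.996, -0.084, 0.001], [-0.084, -0.996, 0.0], [0.001, -0.0, -1.0]]
contact_force: [0.7, -0.3, 0.7]
gripper_width: 49.8
```

Call:
carry_out(moves="-2 -6 0 0 0 0 110; -4 -12 0 0 0 0 110; -6 -18 0 0 0 0 110; -7.3 -20.5 0 0 0 0 110; -7.3 -20.5 0 0 0 0 110; -7.3 -20.5 0 0 0 0 110; -7.3 -20.5 0 0 0 0 110; -7.3 -20.5 0 0 0 0 110; -7.3 -20.5 0 0 0 0 110; -7.3 -20.5 0 0 0 0 110")

```text
t: 25.9
tool_pos: [507.4, 388.3, 266.9]
orientation: [[0.996, -0.084, 0.0], [-0.084, -0.996, 0.0], [0.0, -0.0, -1.0]]
contact_force: [0.6, 0.1, 0.4]
gripper_width: 49.7
```

```bash
python3 - <<'E'
from m import *; import pickle
c=grab("wrist"); tr("")
cv2.imwrite("pics/w9.png",c["pixels"]); pickle.dump(c,open("w9.pkl","wb"))
print(proj(c,[[572.5,399.7,46],[504.9,407.9,46]]).round(0))
E
```

```text
t 25.95 [507.3 388.4 266.9] 49.6 [0.1 0.4 0.5]
[[306. 108.]
 [304. 172.]]
```

View pics/w9.png

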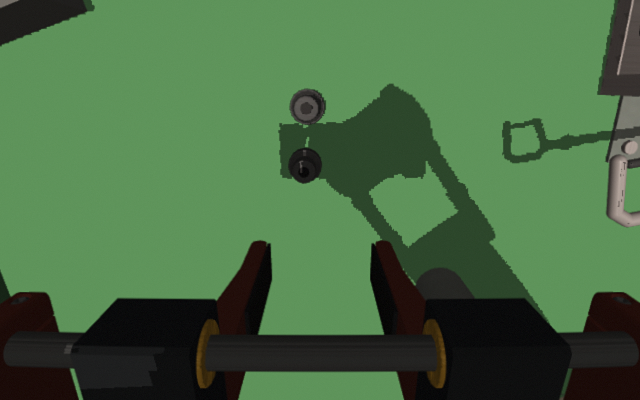

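```bash
python3 - <<'E'
from m import *; import pickle
c=pickle.load(open("w9.pkl","rb"))
crop(c,"w9c.png",280,80,340,190,5)
P=onz(c,[(307,109),(304,170.5)],46); print(P.round(1))
for p in P: go(p[0],p[1],21,-5)
E
```

```text
[[571.6 398.5  46. ]
 [506.7 408.1  46. ]]
d cm [ 6.31 -1.55 24.59] rz 0.17 cur yaw -4.83 tilt(deg) [-0.  0.  0.]
d cm [-0.23 -1.95 24.59] rz 0.17 cur yaw -4.83 tilt(deg) [-0.  0.  0.]
```

View pics/w9c.png

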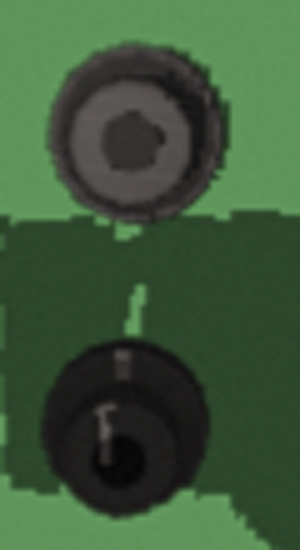

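Call:
carry_out(moves="-0.3 -1.9 10 0 0 0 110; -0.3 -1.9 18 0 0 0 110; -0.3 -1.9 24.6 0 0 0 110; -0.3 -1.9 24.6 0 0 0 110; -0.3 -1.9 24.6 0 0 0 110; -0.3 -1.9 24.6 0 0 0 110; -0.3 -1.9 24.6 0 0 0 110; -0.3 -1.9 24.6 0 0 0 255; -0.3 -1.9 24.6 0 0 0 255; -0.3 -1.9 24.6 0 0 0 255", force=25)

```text
t: 27.2
tool_pos: [506.1, 407.9, 21.6]
orientation: [[0.996, -0.084, 0.001], [-0.084, -0.996, 0.0], [0.001, -0.001, -1.0]]
contact_force: [0.1, -0.4, 2.1]
gripper_width: 26.7
```

Call:
carry_out(moves="0 0 -6 0 0 0 255; 0 0 -12 0 0 0 255; 0 0 -18 0 0 0 255; 0 0 -24 0 0 0 255; 3 5 -27 0 0 0 255; 5 11 -27 0 0 0 255; 7 17 -27 0 0 0 255; 9 23 -27 0 0 0 255; 11 29 -27 0 0 0 255; 13 35 -27 0 0 0 255")

```text
t: 28.45
tool_pos: [604.5, 52.4, 290.0]
orientation: [[0.996, -0.084, -0.001], [-0.084, -0.996, 0.0], [-0.001, 0.0, -1.0]]
contact_force: [0.2, 0.2, -3.1]
gripper_width: 26.7
```

Call:
carry_out(moves="1 6 0 0 0 0 255; 2 12 0 0 0 0 255; 2.2 14.6 0 0 0 0 255; 2.2 14.6 0 0 0 0 255; 2.2 14.6 6 0 0 0 255; 2.2 14.6 12 0 0 0 255; 2.2 14.6 16 0 0 0 255; 2.2 14.6 16 0 0 0 255; 2.2 14.6 16 0 0 0 255; 2.2 14.6 16 0 0 0 255")

```text
t: 29.7
tool_pos: [615.6, -92.9, 134.3]
orientation: [[0.996, -0.083, 0.005], [-0.083, -0.997, -0.001], [0.005, 0.001, -1.0]]
contact_force: [0.5, -0.8, -1.5]
gripper_width: 25.9
```

```bash
python3 - <<'E'
from m import *
tr(""); go(616,-99.5,91.3,-5.0)
E
```

```text
t 29.7 [615.6 -92.9 134.3] 25.9 [ 0.5 -0.8 -1.5]
d cm [0.07 0.66 4.3 ] rz 0.21 cur yaw -4.79 tilt(deg) [ 0.03 -0.29  0.  ]
```

Call:
carry_out(moves="0.1 0.6 1 0 0 0 255; 0.1 0.6 2.5 0 0 0 255; 0.1 0.6 3.5 0 0 0 255; 0.1 0.6 4 0 0 0 255; 0.1 0.6 4 0 0 0 255; 0.1 0.6 4 0 0 0 255; 0.1 0.6 4 0 0 0 150; 0.1 0.6 4 0 0 0 110; 0.1 0.6 -2 0 0 0 110; 0.1 0.6 -8 0 0 0 110")

```text
t: 30.95
tool_pos: [614.2, -98.9, 211.6]
orientation: [[0.996, -0.084, -0.001], [-0.084, -0.996, 0.0], [-0.002, -0.0, -1.0]]
contact_force: [0.5, 0.4, 0.7]
gripper_width: 49.9
```

Call:
carry_out(moves="0 0 -5 0 0 0 110; -1 -6 -5 0 0 0 110; -2 -12 -5 0 0 0 110; -3 -18 -5 0 0 0 110; -4 -24 -5 0 0 0 110; -5 -30 -5 0 0 0 110; -6 -36 -5 0 0 0 110; -7 -42 -5 0 0 0 110; -8 -48 -5 0 0 0 110; -8.4 -49 -5 0 0 0 110")

```text
t: 32.2
tool_pos: [570.8, 400.1, 259.5]
orientation: [[0.997, -0.079, -0.002], [-0.079, -0.997, -0.0], [-0.001, 0.0, -1.0]]
contact_force: [-0.2, 0.1, -0.7]
gripper_width: 50.0
```

```bash
python3 - <<'E'
from m import *; import pickle
c=grab("wrist");c=grab("wrist"); tr("")
cv2.imwrite("pics/w10.png",c["pixels"]); pickle.dump(c,open("w10.pkl","wb"))
print(proj(c,[[572,399,46]]).round(0)); go(572,399,21,-5)
E
```

```text
t 32.3 [571.6 397.4 260.5] 50.0 [ 0.8 -0.1 -0.1]
[[322. 168.]]
d cm [ 0.03 -0.18 23.95] rz 0.30 cur yaw -4.70 tilt(deg) [ 0.03  0.01 -0.  ]
```

View pics/w10.png

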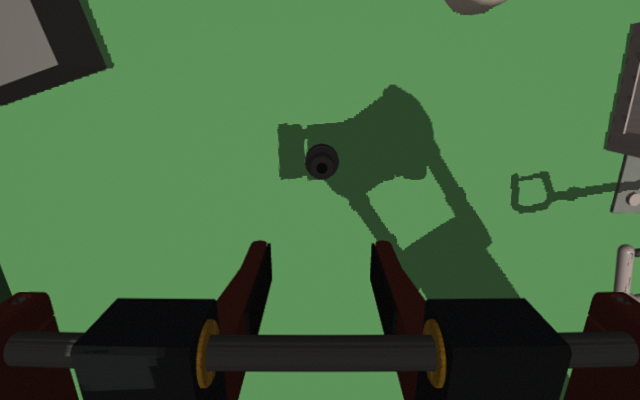

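Last loose nut's hole is at (322,168), as predicted.

Call:
carry_out(moves="0 -0.1 10 0 0 0 110; 0 -0.1 18 0 0 0 110; 0 -0.1 23.9 0 0 0 110; 0 -0.1 23.9 0 0 0 110; 0 -0.1 23.9 0 0 0 110; 0 -0.1 23.9 0 0 0 110; 0 -0.1 23.9 0 0 0 110; 0 -0.1 23.9 0 0 0 255; 0 -0.1 23.9 0 0 0 255; 0 -0.1 23.9 0 0 0 255", force=25)

```text
t: 33.55
tool_pos: [572.4, 397.4, 22.4]
orientation: [[0.996, -0.084, 0.001], [-0.084, -0.996, 0.0], [0.001, -0.0, -1.0]]
contact_force: [0.1, -0.5, 1.6]
gripper_width: 26.5
```

Call:
carry_out(moves="0 0 -6 0 0 0 255; 0 0 -12 0 0 0 255; 0 0 -18 0 0 0 255; 2 3 -23 0 0 0 255; 4 9 -25 0 0 0 255; 6 15 -25 0 0 0 255; 7 21 -25 0 0 0 255; 8 27 -25 0 0 0 255; 8.6 33 -25 0 0 0 255; 8.6 38.6 -25 0 0 0 255")

```text
t: 34.8
tool_pos: [625.2, 3.2, 270.7]
orientation: [[0.996, -0.084, -0.002], [-0.084, -0.996, -0.0], [-0.002, 0.0, -1.0]]
contact_force: [0.3, 0.2, -1.5]
gripper_width: 26.5
```

```bash
python3 - <<'E'
from m import *; import pickle
c=grab("wrist");tr(""); go(625.3,4.5,92,-5.0)
cv2.imwrite("pics/w11.png",c["pixels"])
E
```

```text
t 34.85 [624.6  -3.8 271. ] 26.2 [ 1.5 -3.8 -1.6]
d cm [ 0.02 -0.92 17.9 ] rz -0.23 cur yaw -5.23 tilt(deg) [ 0.28  0.08 -0.  ]
```

View pics/w11.png

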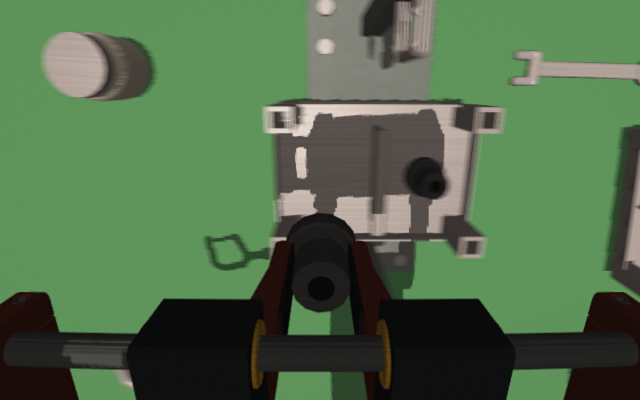

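Call:
carry_out(moves="0 0.1 0 0 0 0 255; 0 0.1 6 0 0 0 255; 0 0.1 12 0 0 0 255; 0 0.1 16 0 0 0 255; 0 0.1 17.9 0 0 0 255; 0 0.1 17.9 0 0 0 255; 0 0.1 17.9 0 0 0 255; 0 0.1 17.9 0 0 0 255; 0 0.1 17.9 0 0 0 150; 0 0.1 17.9 0 0 0 110")

```text
t: 36.1
tool_pos: [625.8, 4.3, 93.6]
orientation: [[0.996, -0.084, 0.001], [-0.084, -0.996, -0.0], [0.001, -0.0, -1.0]]
contact_force: [-0.7, -0.5, 0.8]
gripper_width: 42.6
```

Call:
carry_out(moves="0 0 0 0 0 0 110; 0 0 -5 0 0 0 110; 0 0 -11 0 0 0 110; 0 0 -17 0 0 0 110; -3 1 -21 0 0 0 110; -6 3 -21 0 0 0 110; -9 5.3 -21 0 0 0 110; -9 5.3 -21 0 0 0 110; -9 5.3 -21 0 0 0 110; -9 5.3 -21 0 0 0 110")

```text
t: 37.35
tool_pos: [531.9, -40.4, 302.3]
orientation: [[0.997, -0.083, -0.001], [-0.083, -0.997, 0.0], [-0.001, -0.0, -1.0]]
contact_force: [-0.2, 0.3, 0.0]
gripper_width: 50.2
```

```bash
python3 - <<'E'
from m import *; import pickle
c=grab("wrist");c=grab("wrist");tr("")
cv2.imwrite("pics/w12.png",c["pixels"]); pickle.dump(c,open("w12.pkl","wb"))
a=np.radians(-5.15);R=np.array([[np.cos(a),-np.sin(a)],[np.sin(a),np.cos(a)]])
Q=np.array([620.5,-46.05])+np.array([[59,89],[59,-89],[-59,89],[-59,-89]])@R.T
L=proj(c,np.c_[Q,[126]*4]); print(L.round(0).tolist())
S=[sock(c,*q,w=9) for q in L]
print([(s[0].round(1).tolist(),round(s[1])) for s in S]); print(rect(onz(c,[s[0] for s in S],126)))
E
```

```text
t 37.45 [531.8 -40.4 302.2] 49.8 [ 0.1  0.7 -0.5]
[[217.0, 10.0], [424.0, 12.0], [226.0, 147.0], [413.0, 148.0]]
[([216.6, 11.0], 264), ([423.5, 11.1], 262), ([226.4, 147.4], 201), ([413.7, 147.2], 203)]
(array([620.66215915, -45.89832656]), np.float64(-4.8099210863684325), np.float64(0.14893012789167415))
```

View pics/w12.png

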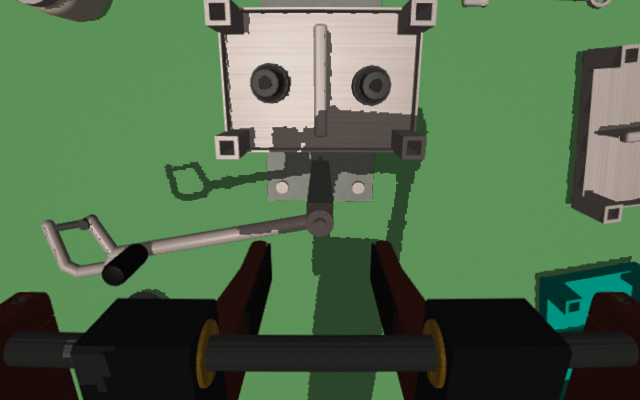

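Call:
carry_out(moves="0 3 0 0 0 -10 110; 1 8 0 0 0 -20 110; 2 13 0 0 0 -30 110; 3 18 0 0 0 -40 110; 3.9 23 2 0 0 -50 110; 3.9 28 4 0 0 -60 110; 3.9 33 6.5 0 0 -70 110; 3.9 38 6.5 0 0 -80 110; 3.9 43.6 6.5 0 0 -90 110; 3.9 43.6 6.5 0 0 -97 110")

```text
t: 38.7
tool_pos: [532.3, -482.4, 233.6]
orientation: [[-0.038, 0.999, -0.004], [0.999, 0.038, 0.003], [0.003, -0.004, -1.0]]
contact_force: [-0.9, 0.4, -0.6]
gripper_width: 50.3
```

```bash
python3 - <<'E'
from m import *; import pickle
c=grab("wrist");c=grab("wrist");c=grab("wrist");tr("")
cv2.imwrite("pics/w13.png",c["pixels"]); pickle.dump(c,open("w13.pkl","wb"))
E
```

```text
t 38.85 [ 533.9 -478.7  236.7] 50.1 [-0.5 -0.7 -0.9]
```

View pics/w13.png

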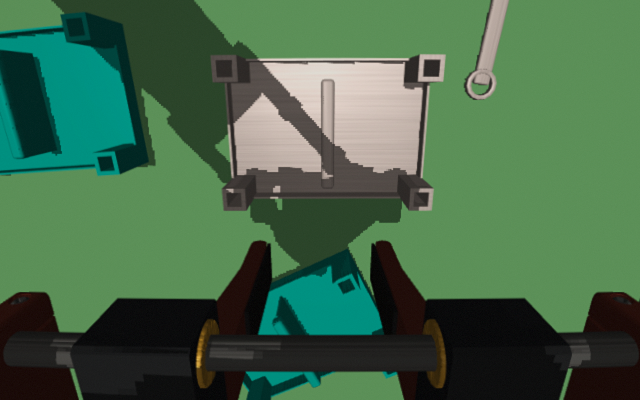

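```bash
python3 - <<'E'
from m import *; import pickle
c=pickle.load(open("w13.pkl","rb"))
S=[sock(c,*q,w=8) for q in [(224,68),(432,68),(236,198),(422,198)]]
print([(s[0].round(1).tolist(),round(s[1])) for s in S])
ctr,yaw,res=rect(onz(c,[s[0] for s in S],74)); print(ctr,yaw,res)
go(ctr[0],ctr[1],45.5,yaw)
E
```

```text
[([223.5, 67.9], 261), ([431.3, 67.7], 255), ([236.3, 198.4], 275), ([420.4, 198.7], 219)]
[ 539.10263064 -436.17227584] 92.367165565491 2.0448265307048814
d cm [ 4.21  0.69 19.13] rz -0.31 cur yaw 92.06 tilt(deg) [-0.04 -0.07  0.  ]
```

```bash
python3 - <<'E'
from m import *; import pickle
c=pickle.load(open("w13.pkl","rb"))
crop(c,"w13c.png",215,180,260,215,12)
P=onz(c,[(223.5,67.9),(431.3,67.7),(236.3,198.4),(420.4,198.7)],74)[:,:2]
ctr=(P[0]+P[3])/2; P[2]=2*ctr-P[1]; print(rect(P), proj(c,[[*P[2],74]]))
ctr,yaw,_=rect(P); go(*ctr,45.5,yaw)
E
```

```text
(array([ 538.30550082, -436.35479568]), np.float64(92.19085234948997), np.float64(0.30473037307380224)) [[232.96943803 198.95844146]]
d cm [ 4.19  0.61 19.13] rz -0.13 cur yaw 92.06 tilt(deg) [-0.04 -0.07  0.  ]
```

View pics/w13c.png

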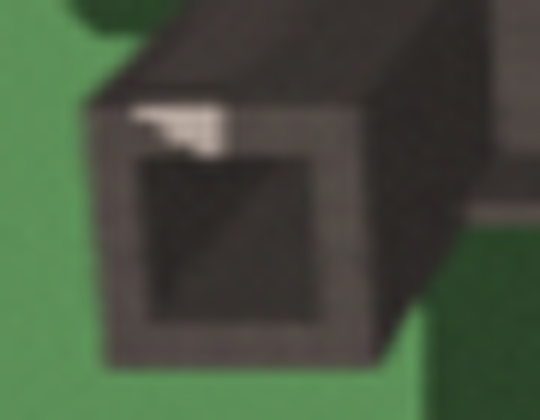

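Call:
carry_out(moves="4.2 0.6 4 0 0 0 110; 4.2 0.6 9 0 0 0 110; 4.2 0.6 14 0 0 0 110; 4.2 0.6 19.1 0 0 0 110; 4.2 0.6 19.1 0 0 0 110; 4.2 0.6 19.1 0 0 0 110; 4.2 0.6 19.1 0 0 0 255; 4.2 0.6 19.1 0 0 0 255; 4.2 0.6 19.1 0 0 0 255; 4.2 0.6 19.1 0 0 0 255", force=50)

```text
t: 40.1
tool_pos: [538.0, -436.5, 47.1]
orientation: [[-0.038, 0.999, 0.0], [0.999, 0.038, -0.0], [-0.0, 0.0, -1.0]]
contact_force: [-0.7, 0.3, -0.4]
gripper_width: 13.5
```

Call:
carry_out(moves="0 0 0 0 0 0 255; 0 0 -4 0 0 0 255; 0 0 -10 0 0 5 255; 0 0 -16 0 0 15 255; 2 1 -22 0 0 25 255; 4 2 -26 0 0 35 255; 7 4 -26 0 0 45 255; 10 6 -26 0 0 55 255; 13 8 -26 0 0 65 255; 15.7 9.1 -26 0 0 75 255")

```text
t: 41.35
tool_pos: [623.5, -274.6, 304.1]
orientation: [[0.957, 0.291, -0.004], [0.291, -0.957, 0.002], [-0.003, -0.003, -1.0]]
contact_force: [-0.0, -0.0, -4.8]
gripper_width: 11.9
```

```bash
python3 - <<'E'
from m import *; import pickle
tr(""); go(621.1,-47.4,305,-4.9)
E
```

```text
t 41.35 [ 623.5 -274.6  304.1] 11.9 [-0.  -0.  -4.8]
d cm [  6.37 -21.81  -0.04] rz 21.79 cur yaw 16.89 tilt(deg) [-0.18  0.17  0.  ]
```

Call:
carry_out(moves="0 0 -0.5 0 0 10 255; 0.5 -2 -0.5 0 0 20 255; 2 -7 -0.5 0 0 22 255; 3.5 -12 -0.5 0 0 22 255; 5 -17 -0.5 0 0 22 255; 6.3 -21.6 -0.5 0 0 22 255; 6.3 -21.6 -0.5 0 0 22 255; 6.3 -21.6 -0.5 0 0 22 255; 6.3 -21.6 -0.5 0 0 22 255; 6.3 -21.6 -0.5 0 0 22 255")

```text
t: 42.6
tool_pos: [619.2, -52.2, 311.4]
orientation: [[0.996, -0.086, -0.001], [-0.086, -0.996, -0.0], [-0.001, 0.0, -1.0]]
contact_force: [-0.0, 0.1, -5.8]
gripper_width: 11.8
```

```bash
python3 - <<'E'
from m import *; import pickle
c=grab("wrist"); c=grab("wrist"); tr(""); go(620.66,-45.9,180,-4.81)
cv2.imwrite("pics/w14.png",c["pixels"]); pickle.dump(c,open("w14.pkl","wb"))
held(c,[(91,157),(551,157)],dz=26.9)
held(pickle.load(open("w8.pkl","rb")),[(91,157),(551,157)],dz=28.4)
E
```

```text
t 42.7 [619.3 -51.9 311.7] 11.9 [-0.5  0.2 -5.1]
d cm [ 0.09 -0.61 13.17] rz -0.08 cur yaw -4.89 tilt(deg) [ 0.    0.01 -0.  ]
[([91.9, 158.3], 1215), ([548.6, 159.7], 1334)]
P [[58.1, -89.8, -26.9], [57.5, 87.3, -26.9]]
sep 177.1 mid y -1.29 cx offset in tool x -1.2 ang deg 0.2
[([89.6, 157.5], 1236), ([550.6, 159.5], 1382)]
P [[58.7, -89.7, -28.4], [57.9, 87.1, -28.4]]
sep 176.8 mid y -1.32 cx offset in tool x -0.7 ang deg 0.27
```

View pics/w14.png

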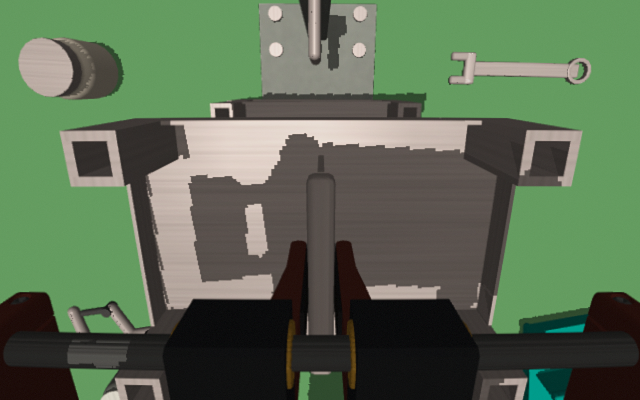

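Call:
carry_out(moves="0.2 -0.5 2 0 0 0 255; 0.2 -0.5 6 0 0 0 255; 0.2 -0.5 10 0 0 0 255; 0.2 -0.5 12 0 0 0 255; 0.2 -0.5 13 0 0 0 255; 0.2 -0.5 13 0 0 0 255; 0.2 -0.5 13 0 0 0 255; 0.2 -0.5 13 0 0 0 255; 0.2 -0.5 13 0 0 0 255; 0.2 -0.5 13 0 0 0 255")

```text
t: 43.95
tool_pos: [621.8, -46.2, 182.1]
orientation: [[0.996, -0.084, 0.0], [-0.084, -0.996, -0.0], [0.0, 0.0, -1.0]]
contact_force: [0.2, 0.7, -5.9]
gripper_width: 11.6
```

```bash
python3 - <<'E'
from m import *
tr(""); go(621.4,-47.3,159.1,-4.8)
c=grab("side"); crop(c,"s2.png",220,110,380,280,3.5)
E
```

```text
t 43.95 [621.8 -46.2 182.1] 11.6 [ 0.2  0.7 -5.9]
d cm [-0.03  0.11  2.3 ] rz -0.01 cur yaw -4.81 tilt(deg) [ 0.   -0.02  0.  ]
```

View pics/s2.png

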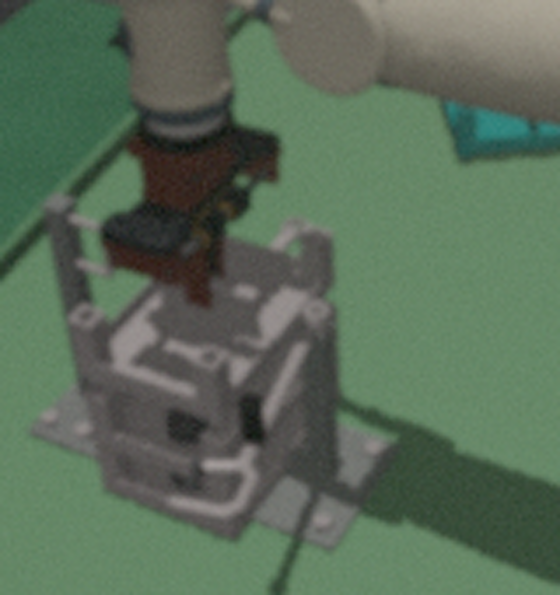

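Call:
carry_out(moves="0 0.1 0.3 0 0 0 255; 0 0.1 0.7 0 0 0 255; 0 0.1 1.0 0 0 0 255; 0 0.1 1.2 0 0 0 255; 0 0.1 1.4 0 0 0 255; 0 0.1 1.5 0 0 0 255; 0 0.1 1.6 0 0 0 255; 0 0.1 1.6 0 0 0 255; 0 0.1 1.6 0 0 0 255; 0 0.1 1.6 0 0 0 255")

```text
t: 45.25
tool_pos: [621.6, -47.2, 165.9]
orientation: [[0.996, -0.084, 0.0], [-0.084, -0.996, -0.0], [0.0, 0.0, -1.0]]
contact_force: [0.2, 0.2, -4.8]
gripper_width: 11.7
```

Call:
carry_out(moves="0 0 0.2 0 0 0 255; 0 0 0.4 0 0 0 255; 0 0 0.5 0 0 0 255; 0 0 0.6 0 0 0 255; 0 0 0.7 0 0 0 255; 0 0 0.75 0 0 0 255; 0 0 0.75 0 0 0 255; 0 0 0.75 0 0 0 255; 0 0 0.75 0 0 0 255; 0 0 0.75 0 0 0 255")

```text
t: 46.5
tool_pos: [621.6, -47.3, 159.2]
orientation: [[0.996, -0.084, 0.001], [-0.084, -0.996, -0.0], [0.001, 0.0, -1.0]]
contact_force: [-4.8, -0.3, 4.6]
gripper_width: 11.7
```

Call:
carry_out(moves="0 0 0 0 0 0 110; 0 0 0 0 0 0 110; 0 0 0 0 0 0 110; 0 0 -5 0 0 0 110; 0 0 -10 0 0 0 110; -4 0 -15 0 0 0 110; -8 0 -20 0 0 0 110; -9 0 -20 0 0 0 110; -9 0 -20 0 0 0 110; -9 0 -20 0 0 0 110")

```text
t: 47.75
tool_pos: [532.4, -39.7, 355.5]
orientation: [[0.996, -0.084, -0.004], [-0.084, -0.996, 0.001], [-0.004, -0.0, -1.0]]
contact_force: [0.2, -0.1, -0.1]
gripper_width: 50.3
```

```bash
python3 - <<'E'
from m import *; import pickle
c=grab("wrist");c=grab("wrist");tr("")
cv2.imwrite("pics/w15.png",c["pixels"]); pickle.dump(c,open("w15.pkl","wb"))
a=np.radians(-5.15);R=np.array([[np.cos(a),-np.sin(a)],[np.sin(a),np.cos(a)]])
Q=np.array([620.5,-46.05])+np.array([[59,89],[59,-89],[-59,89],[-59,-89]])@R.T
L=proj(c,np.c_[Q,[186]*4]); print(L.round(0).tolist())
S=[sock(c,*q,w=8) for q in L]
print([(s[0].round(1).tolist(),round(s[1])) for s in S]); print(rect(onz(c,[s[0] for s in S],186)))
E
```

```text
t 47.85 [532.4 -39.7 355.7] 50.0 [-0.4  0.2  0.4]
[[215.0, 9.0], [427.0, 10.0], [225.0, 148.0], [416.0, 149.0]]
[([214.7, 8.2], 253), ([426.4, 8.9], 265), ([225.2, 148.1], 209), ([416.2, 147.8], 213)]
(array([621.00600897, -45.8239693 ]), np.float64(-4.850327773288539), np.float64(0.298367306023394))
```

View pics/w15.png

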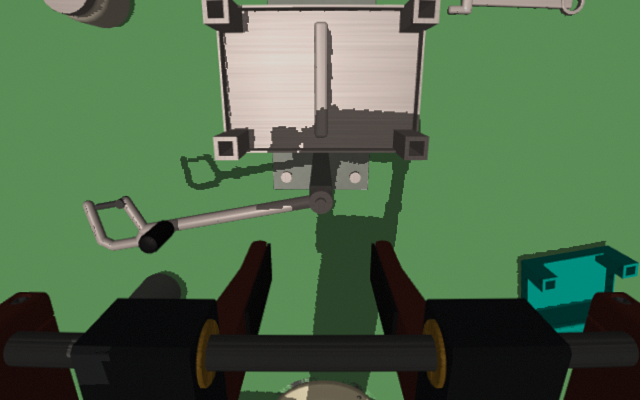

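```bash
python3 - <<'E'
from m import *; import pickle
c=pickle.load(open("w15.pkl","rb"))
crop(c,"w15c.png",70,180,340,270,2.9)
H=np.array([620.5,-46.05])+105*np.array([-np.cos(np.radians(5.15)),np.sin(np.radians(5.15))]); print("hinge",H,proj(c,[[*H,203]]))
for th in (1.6,1.65,1.7,1.75,1.8,1.85,1.9):
    a=np.radians(-5.15)+th; k=H+150*np.array([np.cos(a),np.sin(a)])
    print(th,k.round(1),proj(c,[[*k,242],[*k,203]]).round(1).tolist())
E
```

```text
hinge [515.92387332 -36.62483537] [[320.27080849 201.10971856]]
1.6 [525.  113.1] [[139.5, 219.5], [159.6, 204.7]]
1.65 [517.5 113.4] [[141.3, 227.9], [161.0, 212.3]]
1.7 [510.  113.3] [[143.6, 236.1], [162.9, 219.7]]
1.75 [502.5 112.8] [[146.2, 244.2], [165.1, 227.0]]
1.8 [495.1 111.9] [[149.2, 252.0], [167.6, 234.2]]
1.85 [487.7 110.7] [[152.6, 259.7], [170.5, 241.1]]
1.9 [480.4 109.1] [[156.3, 267.2], [173.7, 247.9]]
```

View pics/w15c.png

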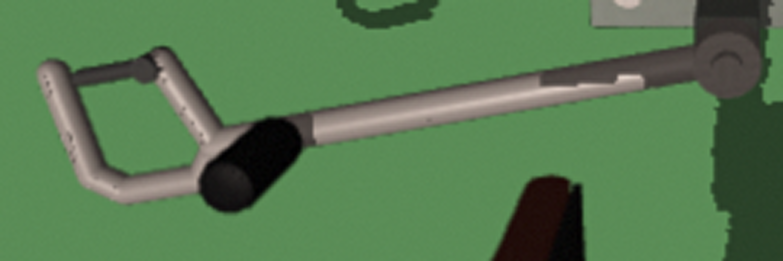

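Call:
carry_out(moves="-0.5 -1.5 0 0 0 -10 110; -1 -3 0 0 0 -20 110; -1.5 -4.5 0 0 0 -30 110; -2 -6 0 0 0 -40 110; -2.5 -7.5 0 0 0 -50 110; -3 -9 0 0 0 -60 110; -3.5 -11 2 0 0 -70 110; -4 -13 5 0 0 -80 110; -4.3 -14.8 8 0 0 -90 110; -4.3 -14.8 8 0 0 -100 110")

```text
t: 49.1
tool_pos: [500.6, 112.5, 273.3]
orientation: [[-0.098, 0.995, -0.008], [0.995, 0.098, -0.001], [-0.0, -0.008, -1.0]]
contact_force: [0.2, 0.0, -0.5]
gripper_width: 50.0
```

```bash
python3 - <<'E'
from m import *; import pickle
c=grab("wrist");c=grab("wrist");c=grab("wrist");tr("")
cv2.imwrite("pics/w16.png",c["pixels"]); pickle.dump(c,open("w16.pkl","wb"))
go(502.5,111.5,211,95.1); print(sense()["joint_pos"].round(1))
E
```

```text
t 49.25 [501.6 111.5 277. ] 49.9 [-0.1  0.1  0.4]
d cm [-0.01  0.11  6.6 ] rz -0.07 cur yaw 95.03 tilt(deg) [-0.13  0.01  0.  ]
[  8.7  -6.9  76.9  -0.  110.1   3.7]
```

View pics/w16.png

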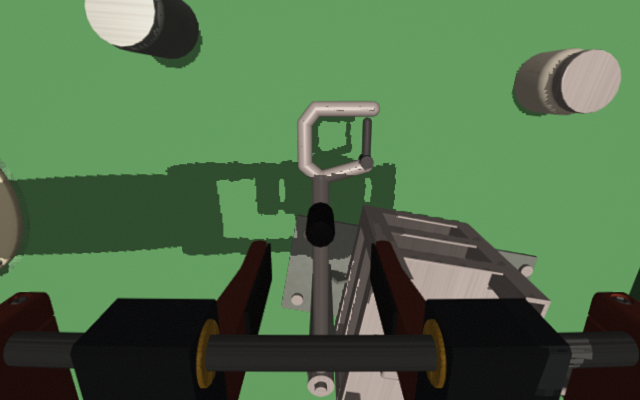

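Call:
carry_out(moves="0.1 0.1 2 0 0 0 110; 0.1 0.1 4 0 0 0 110; 0.1 0.1 6 0 0 0 110; 0.1 0.1 6.6 0 0 0 110; 0.1 0.1 6.6 0 0 0 110; 0.1 0.1 6.6 0 0 0 255; 0.1 0.1 6.6 0 0 0 255; 0.1 0.1 6.6 0 0 0 255; 0.1 0.1 6.6 0 0 0 255; 0.1 0.1 6.6 0 0 0 255", force=40)

```text
t: 50.5
tool_pos: [502.4, 112.6, 212.6]
orientation: [[-0.09, 0.996, 0.0], [0.996, 0.09, 0.0], [0.0, 0.0, -1.0]]
contact_force: [-0.1, 0.5, 1.8]
gripper_width: 17.6
```

```bash
cat > arc.py <<'E'
from m import *
import sys
# tool-frame shifts from present pose to arc angles
s=sense(); R=s["orientation"]; p=s["tool_pos"]
H=np.array([515.92,-36.62]); v=p[:2]-H
cy=np.arctan2(R[1,0],R[0,0]); th=np.arctan2(v[1],v[0])+np.radians(5.15)
print("bar th",th.round(4),"rad",np.linalg.norm(v).round(1),"tool-yaw th",(cy+np.radians(5.15)).round(4),p.round(1),s["contact_force"].round(1),round(s["gripper_width"],1))
for t in map(float,sys.argv[1:]):
    a=t-np.radians(5.15); q=H+150*np.array([np.cos(a),np.sin(a)])
    d=R.T@np.array([q[0]-p[0],q[1]-p[1],0])/10
    print(t,"%.1f %.1f 0 0 0 %.1f"%(d[0],d[1],np.degrees(cy-a)))
E
python3 arc.py 1.6 1.45 1.3 1.15 1.0 0.85 0.7 0.55 0.4
```

```text
bar th 1.7508 rad 149.8 tool-yaw th 1.7512 [502.4 112.6 212.6] [-0.1  0.5  1.8] 17.6
1.6 -0.1 2.3 0 0 0 8.7
1.45 -0.7 4.4 0 0 0 17.3
1.3 -1.5 6.5 0 0 0 25.9
1.15 -2.6 8.5 0 0 0 34.4
1.0 -4.0 10.2 0 0 0 43.0
0.85 -5.7 11.8 0 0 0 51.6
0.7 -7.5 13.0 0 0 0 60.2
0.55 -9.6 14.0 0 0 0 68.8
0.4 -11.7 14.6 0 0 0 77.4
```

Call:
carry_out(moves="-0.1 2.3 0 0 0 8.7 255; -0.7 4.4 0 0 0 17.3 255; -1.5 6.5 0 0 0 25.9 255; -2.6 8.5 0 0 0 34.4 255; -4.0 10.2 0 0 0 43 255; -5.7 11.8 0 0 0 51.6 255; -7.5 13 0 0 0 60.2 255; -9.6 14 0 0 0 68.8 255; -11.7 14.6 0 0 0 77.4 255; -11.7 14.6 0 0 0 77.4 255")

```text
t: 51.75
tool_pos: [659.0, 7.5, 212.6]
orientation: [[0.953, 0.303, 0.001], [0.303, -0.953, -0.001], [0.001, 0.001, -1.0]]
contact_force: [0.9, -1.1, 3.1]
gripper_width: 17.3
```

```bash
python3 arc.py 0.4 0.3 0.25 0.2 0.16 0.12 0.08 0.05 0.03 0.01 0 -0.01 -0.02; python3 - <<'E'
from m import *
c=grab("wrist");tr("")
cv2.imwrite("pics/w17.png",c["pixels"])
E
```

```text
bar th 0.3893 rad 149.7 tool-yaw th 0.3981 [659.    7.5 212.6] [ 0.9 -1.1  3.1] 17.3
0.4 0.0 -0.2 0 0 0 -0.1
0.3 -0.0 1.3 0 0 0 5.6
0.25 -0.1 2.1 0 0 0 8.5
0.2 -0.3 2.8 0 0 0 11.4
0.16 -0.4 3.4 0 0 0 13.6
0.12 -0.5 4.0 0 0 0 15.9
0.08 -0.7 4.6 0 0 0 18.2
0.05 -0.9 5.0 0 0 0 19.9
0.03 -1.0 5.3 0 0 0 21.1
0.01 -1.1 5.5 0 0 0 22.2
0.0 -1.1 5.7 0 0 0 22.8
-0.01 -1.2 5.8 0 0 0 23.4
-0.02 -1.3 6.0 0 0 0 24.0
t 51.8 [658.6   8.5 212.6] 17.5 [ 0.6 -0.9  1.9]
```

View pics/w17.png

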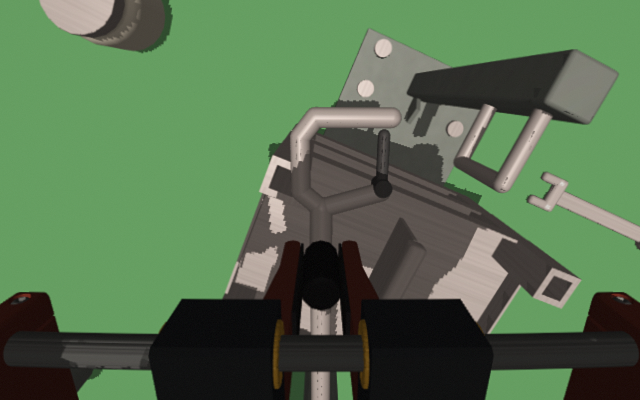

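Call:
carry_out(moves="0 1.3 0 0 0 5.6 255; -0.1 2.1 0 0 0 8.5 255; -0.3 2.8 0 0 0 11.4 255; -0.4 3.4 0 0 0 13.6 255; -0.5 4 0 0 0 15.9 255; -0.7 4.6 0 0 0 18.2 255; -0.9 5 0 0 0 19.9 255; -1 5.3 0 0 0 21.1 255; -1.1 5.5 0 0 0 22.2 255; -1.1 5.6 0 0 0 22.6 255")

```text
t: 53.05
tool_pos: [665.6, -48.0, 212.7]
orientation: [[0.996, -0.085, 0.002], [-0.085, -0.996, -0.001], [0.002, 0.001, -1.0]]
contact_force: [4.0, -2.0, 2.4]
gripper_width: 17.2
```

```bash
python3 arc.py 0.05 0.02 0 -0.02; python3 - <<'E'
from m import *
c=grab("wrist");c=grab("wrist");tr("")
cv2.imwrite("pics/w18.png",c["pixels"])
E
```

```text
bar th 0.0141 rad 150.1 tool-yaw th 0.0051 [665.6 -48.  212.7] [ 4.  -2.   2.4] 17.2
0.05 -0.0 -0.5 0 0 0 -2.6
0.02 -0.0 -0.1 0 0 0 -0.9
0.0 -0.0 0.2 0 0 0 0.3
-0.02 -0.0 0.5 0 0 0 1.4
t 53.15 [665.6 -48.  212.7] 17.6 [ 5.3 -1.6  2.8]
```

View pics/w18.png

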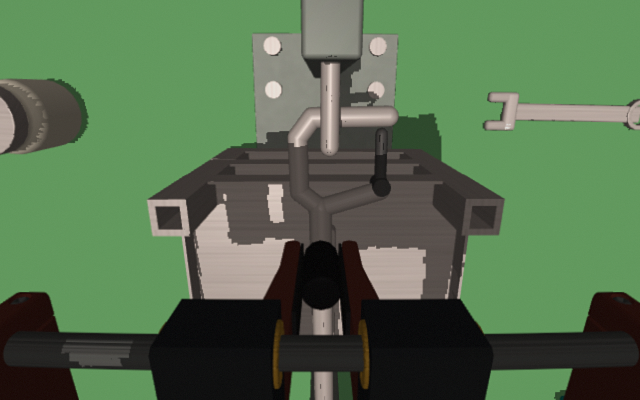

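Call:
carry_out(moves="0 0.2 0 0 0 0 255; 0 0.4 0 0 0 0 255; 0 0.4 0 0 0 0 255; 0 0.2 0 0 0 0 255; 0 0 0 0 0 0 255; 0 0 0 0 0 0 130; 0 0 0 0 0 0 130; 0 0 0 0 0 0 130; 0 0 -4 0 0 0 130; 0 0 -9 0 0 0 130")

```text
t: 54.4
tool_pos: [664.3, -47.4, 301.3]
orientation: [[0.996, -0.084, -0.004], [-0.084, -0.996, 0.001], [-0.004, -0.0, -1.0]]
contact_force: [0.5, 0.6, 1.5]
gripper_width: 42.9
```

Call:
carry_out(moves="0 0 -4 0 0 0 130; -4 0 -8 0 0 0 130; -8 0 -8 0 0 0 130; -8 0 -8 0 0 0 130; -8 0 -8 0 0 0 130; -8 0 -8 0 0 0 130; -8 0 -8 0 0 0 130; -8 0 -8 0 0 0 130; -8 0 -8 0 0 0 130; -8 0 -8 0 0 0 130")

```text
t: 55.65
tool_pos: [585.3, -40.8, 382.3]
orientation: [[0.996, -0.084, -0.0], [-0.084, -0.996, -0.0], [-0.0, 0.0, -1.0]]
contact_force: [0.6, -0.1, 0.7]
gripper_width: 43.0
```

```bash
python3 - <<'E'
from m import *; import pickle
c=grab("wrist");tr("")
cv2.imwrite("pics/w19.png",c["pixels"]); pickle.dump(c,open("w19.pkl","wb"))
crop(c,"w19c.png",230,0,430,150,4)
c=grab("side"); crop(c,"s3.png",220,130,380,280,4)
c=grab("top"); crop(c,"t3.png",160,110,430,240,2.9)
E
```

```text
t 55.7 [585.3 -40.8 382.3] 43.1 [ 0.5 -0.6 -0.3]
```

View pics/w19.png

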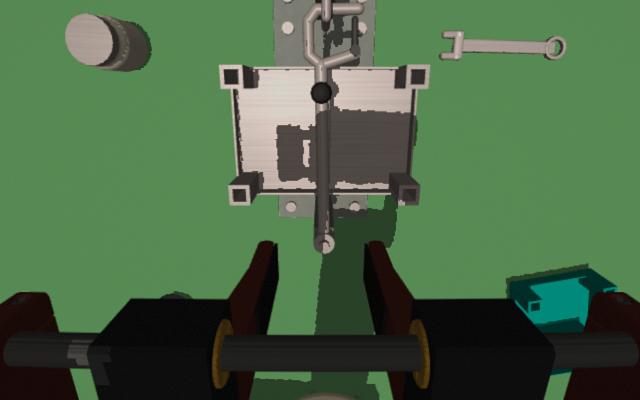

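View pics/w19c.png

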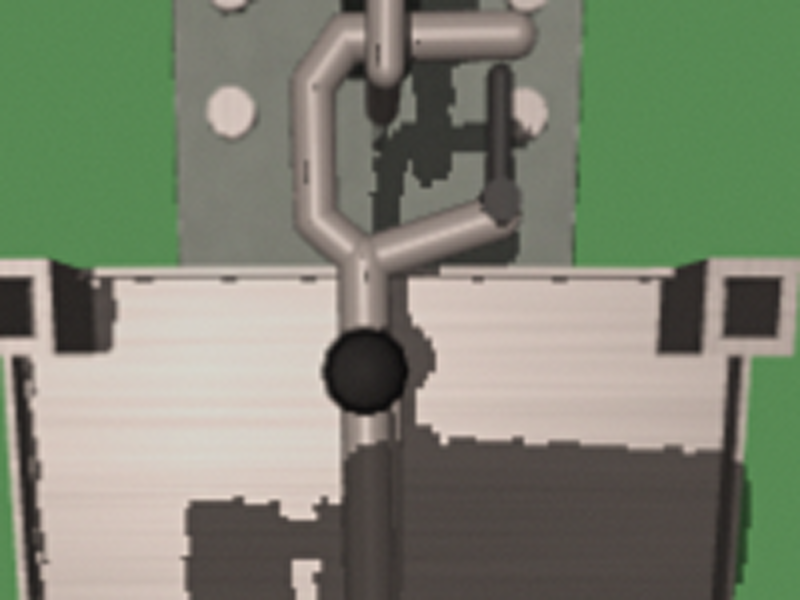

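View pics/s3.png

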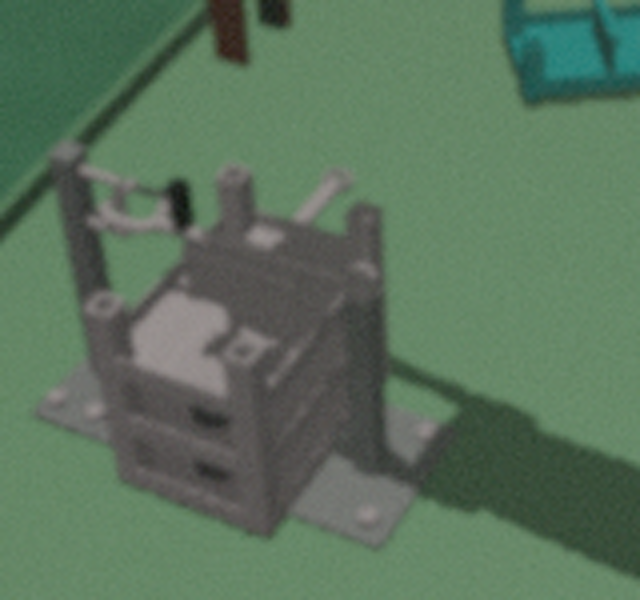

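View pics/t3.png

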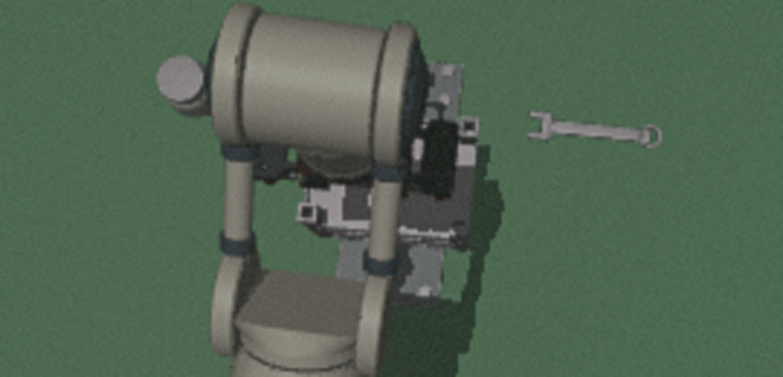

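```bash
python3 - <<'E'
from m import *; import pickle
c=pickle.load(open("w19.pkl","rb"))
k=onz(c,[(321.4,92.3)],242)[0][:2]; h=onz(c,[(325,243)],205)[0][:2]
print("knob",k,"th vs hinge model",np.arctan2(*(k-[515.92,-36.62])[::-1])+np.radians(5.15))
L=[(232,76),(417,76),(240,194),(408,194)]
S=[sock(c,*q,w=8) for q in L]; print(rect(onz(c,[s[0] for s in S],186)),[round(s[1]) for s in S])
s=sense(); print(s["contact_force"].round(1),s["joint_vel"].round(2))
E
```

```text
knob [665.57207049 -46.87957925] th vs hinge model 0.021435345107201492
(array([621.3555538 , -45.65664283]), np.float64(-4.710432618637802), np.float64(0.8673402739623555)) [207, 201, 165, 277]
[-0.   0.2 -0.5] [ 0.1  -0.04  0.1   0.04 -0.    0.01]
```

Bar is at about 0.02 rad, the gate is shut, the trays are seated and the gripper is clear. I'm handing the job in.

```bash
python3 - <<'E'
from rig import workorder
print(workorder.sign_off())
E
```

```text
the job is handed in; nothing more can be done
None
```

The parts are stowed and the job is handed in at about 56 s of the 210 s allowed; sign-off gave no verdict.

**What I did:** I put two nozzle cap nuts in the bolted tray and seated a loose tray on it. The other two nuts went into that tray, and the second loose tray went on top, left empty. I then pinched the knob, swung the bar across, pressed the hook over the eye and let go. I never reached for the jar, spanner, can or turquoise trays. In the last views the jar and spanner look unmoved. The can is not in those crops, so I did not check it at the end.

**Last checks:**
- **Nuts:** all four looked upright, one to a compartment, just before each tray covered them; I couldn't see them after that.
- **Trays:** when each tray went down, its height matched full seating to about 0.3 mm, with light contact force. The top tray's centre measured within 1 mm of the stand's, and its turn within 0.5°.
- **Bar and gate:** the bar measured about 0.02 rad. In the enlarged view the gate is shut with the eye rod behind it.
- **Robot:** the gripper was well clear, with no contact force.

**What disagreed:**
- The top camera put the stand about 6 mm from the wrist camera's reading, so I used the wrist camera.
- With a tray gripped, the wrist camera read about 1.3 mm off sideways, and I corrected for that when placing.
- The final tray fit had a 0.9 mm residual, probably from one shadowed socket. The same measurement before the bar was swung had 0.3 mm.

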